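# Lock a shaft into the V-block fixture with its toggle clamp

## Task

Set up the steel shaft for drilling: swing the handle of the fixture's toggle clamp right back so that its arm stands clear, take the shaft from the sloping stand and lay it level in the two V-blocks with about the same overhang at both ends. Then swing the handle forward over centre to its stop, so that the clamp stays locked with its pad pressing on the shaft. Leave the small things round about where they are.

Things in the scene. Friction and masses are not known exactly. Their poses are not given: they have to be found in the camera images.
- fixture: Fixed drilling fixture: dark steel base plate 185 x 200 x 10 mm on 6 mm feet (x -35 to 150, y -100 to 100 mm), two V-blocks in front, one toggle clamp behind. Origin on the bench under the middle between the V-blocks; x from them to the clamp (away from the robot at yaw 0), y along the shaft's place. The clamp's plane is y = -38 mm; its side plates: x 58 to 142 mm, 28 mm wide, 101 mm high.
- nest (a point): Where the middle of the shaft's axis belongs: midway between the V-blocks, 61 mm above the bench; axes as the fixture's. Steel V-blocks at y = -65 and +65 mm: 20 mm thick in y, 56 mm in x, tops 63 mm above the bench, 90-degree grooves along y. From y = -20 to +55 mm nothing stands between them but the base plate.
- clamp_arm: The clamp's aluminium arm, 14 mm wide, with a sprung black rubber pad 18 mm across at its end; origin on its pivot (x = 75, y = -38 mm of the fixture, 90 mm above the bench). A link joins it to the handle. Locked, it lies level with the pad over the groove line, between the V-blocks; open, it stands nearly upright, to 175 mm high, the pad 45 mm behind the groove line.
- clamp_handle (a joint): Handle angle (rad): 0 = locked, at its stop, handle upright, arm down; 1.2 = fully open, handle swung back and down away from the V-blocks (to the fixture's +x), arm up. Starts shut (0 to 0.08), with nothing under the pad. Dead centre is at 0.07; with the shaft in place the last 0.25 rad before it press the pad down (about 5 to 10 N at the grip). Elsewhere the handle stays where it is left.
- clamp_pivot (a point): Hinge point of the handle: at x = 123, y = -38 mm of the fixture, 70 mm above the bench; the hinge axis runs along the fixture's y.
- clamp_grip (a point): A point in the handle's grip, 100 mm from the hinge point along the handle. The grip is a black plastic bar 22 mm wide along the hinge axis and 18 mm thick, from 52 to 132 mm from the hinge. Its own z points along the handle outwards (straight up when locked), its y along the hinge axis.
- stand: Fixed sloping stand, base 230 x 80 mm, carrying the shaft on two grey V cradles at 33 degrees, rising away from the robot (to the stand's +x). Origin on the bench under the shaft's middle. Below the shaft's middle a 16 mm wide bar runs 28 mm under its axis; cradles are 44 mm wide, 14 mm thick, 60 mm either side of the middle; a plate stops the lower end.
- shaft: Plain steel shaft 220 mm long, 20 mm in diameter over the middle 180 mm, ends turned down to 14 mm; 0.25 to 0.5 kg; both ends alike. Origin at its centre, x along its axis. At first it lies on the stand at 33 degrees, centre 121 mm above the bench.
- scraper_rod: Bystander: steel deburring rod 107 mm long, 8 mm thick, lying on the bench between fixture and stand; origin under its middle.
- loupe: Bystander: black eye loupe 37 mm across, 26 mm high, origin under its middle.
- plug_gauge: Bystander: steel plug gauge 98 mm long, 25 mm thick, lying; origin under its middle.
- marker: Bystander: marker pen 130 mm long, lying at the left; origin under its middle.
- needle_file: Bystander: needle file 166 mm long, lying at the right; origin under its middle.

How it is judged:
By the outcome, as a careful person would: the job done as asked, in the order asked, and still so for the second after the job is handed in, with the robot touching nothing.
It also fails if it takes over 69 s, if anything falls off the work surface, if the arm or the gripper's body presses on something with over 40 N, if the wrist force passes 120 N, or if a joint passes its speed limit or range.

## Robot

A 6-joint arm with a two-finger parallel gripper is mounted at the origin on a cart in front of the work surface, level with it; the furniture and walls round the work are solid. World frame = base frame: x ahead of the robot, y to its left, z up, the work surface at z = 0. Lengths are in m, angles in degrees, forces in N, time in s.
With the tool pointing down it reaches from about 0.4 to 0.825 m from the base axis. Payload 7 kg.
Tool frame: the origin (TCP) lies on the centre line of the jaws, within the pads' length; the fingertips stand 22 mm ahead of it and the grasp point (between the pads) lies 3 mm ahead of it (ctrl.finger_overhang is the distance from the TCP to the fingertips, in m); z points along the fingers, y is the line along which they close (so a half turn about z gives the same grasp; the last joint's range is limited). The gripper opens to 88 mm and grips with 3 to 60 N. Pads are 19 mm wide; open, the fingers measure 130 mm over their backs; the gripper's body (78 mm by 193 mm) begins 47 mm behind the grasp point.
Start: joints at [-56.431, 20.546, 0.682, 0, -70.136, -16.507], TCP at [0.198, -0.645, 0.249] pointing down, gripper open.
Joint ranges: [-176.03, 176.03], [-82.01, 121.73], [-58.28, 71.71], [-173.87, 95.51], [-174.79, -0.11], [-173.66, 173.66]. Speed limits (degrees/s): [136.94, 136.94, 172.46, 180, 180, 180].

## Interface

Orientations are given as [roll, pitch, yaw] about the fixed x, y, z axes, in that order (R = Rz(yaw) Ry(pitch) Rx(roll)).
In Python, from plant import ctrl gives the robot as it stands. The module is installed in compiled form; this text tells all that it offers.
- The arm moves only by the shell command python3 -m creep 'ROWS'. ROWS is JSON, a list of rows, each an object with "grip": the closure, from 0 (fully open) to 1 (shut); "delta_pos": the shift along the tool's x, y, z scaled (see below), a list of three; "rotation": the turn, a rotation vector about the tool's x, y, z scaled (see below), a list of three. A call has 1 to 5 rows; each row is the pose to reach, as a shift and turn from the pose commanded when the call began, along the tool's axes at that moment; what a row does not reach only later rows make up. The controller multiplies each number of a shift by 10 cm and each number of a turn by pi/2 rad. A row lasts 1/10 s, in which the tool goes at most 50 mm and 8.59 degrees, less where a joint would pass 70% of its speed; a pose out of reach is approached as far as the arm can. A call with a number of a shift or a turn outside -1 to 1 is refused whole. A call with a gripper value outside its range is refused whole. The fingers move at their own pace and stop on an object; the grip force is fixed at half the most. Time passes only in rows, so rows that repeat a pose let the fingers close. It gives the time, the measured TCP pose, the force, the opening and the grip force at its end, in the units of the state.
- ctrl.get_obs(): the state, without advancing time (a new reading comes with each control period).
- ctrl.snapshot(name): name is "side" or "top"; returns a dict with "color" (480x640x3 uint8, red, green, blue), "intrinsics" (3x3 intrinsics, pixels), "distortion" ([k1, k2, p1, p2, k3] as OpenCV has them; the pictures are not rectified), "R" (3x3) and "t" (3): a world point X has camera coordinates R X + t. Camera axes: x right, y down, z forward; pixel columns grow to the right and rows downward; lengths in m; the calibration is good to about 2 mm. A picture is of the moment at which its call begins. There is no depth.
- ctrl.close_job(): hands the job in; it is judged then, once.
The state is a dict: "clock": time; "joint_pos": joint angles; "qvel": joint speeds; "tau": joint torques, N m; "tool_pos": TCP position; "orientation": TCP orientation; "force": force on the tool from outside, world axes, zero at the start; "moment": the same for the moment, N m; "opening": finger opening in m; "gripper_force": force on a finger pad.
Only numpy, scipy, OpenCV 4.12 (cv2) and the standard library are available. Lean on these libraries where they do the work, as an engineer would, in place of code of your own. Each camera call takes 0.05 s, during which the arm holds its last target. There are 200 camera calls.

## Working session

There is one attempt and no reset: what is moved stays moved. The work goes in short steps, Python scripts to look and compute and a shell command to move; the robot and the scene stay as the last step left them, time stands still between calls to the robot, and variables do not carry over. Pictures are saved under pics/ and viewed, at most 10 in all, crops included, and the job is handed in when it is done.

```bash
mkdir -p pics
python3 - <<'E'
from plant import ctrl
import cv2,pickle
d={}
for n in("side","top"):
    s=ctrl.snapshot(n); d[n]=s
    cv2.imwrite(f"pics/{n}0.png",s["color"][:,:,::-1])
    print(n,s["intrinsics"],s["distortion"],s["R"],s["t"])
pickle.dump(d,open("s0.pkl","wb"))
print(ctrl.get_obs(),ctrl.finger_overhang)
E
```

```text
side [[497.67857247   0.         323.0544899 ]
 [  0.         497.67857247 241.54623774]
 [  0.           0.           1.        ]] [-0.10157842  0.          0.          0.          0.        ] [[-0.87335219 -0.4870516   0.00605723]
 [-0.30727438  0.54125216 -0.78270592]
 [ 0.37793968 -0.68543916 -0.62236224]] [0.44867952 0.28262832 0.99598468]
top [[583.32431493   0.         312.9122699 ]
 [  0.         583.32431493 247.65441327]
 [  0.           0.           1.        ]] [-0.18559057  0.          0.          0.          0.        ] [[-0.02739053 -0.99961602 -0.00419091]
 [-0.99799552  0.02758491 -0.05695625]
 [ 0.05704999  0.00262245 -0.99836788]] [0.0212157  0.55026963 1.67524715]
{'clock': 0.1, 'joint_pos': array([-5.64322477e+01,  2.05866135e+01,  6.39111915e-01, -1.82138219e-02,
       -7.01363556e+01, -1.65071953e+01]), 'qvel': array([-0.00737085, -0.08431357,  0.0354255 ,  0.03549562, -0.10441659,
       -0.01470475]), 'tau': array([-4.62553908e-04, -5.84164524e+01,  2.93752223e+01,  7.01558635e+00,
        1.01852103e-02, -6.86214162e-05]), 'tool_pos': array([ 0.19789461, -0.64491076,  0.24772363]), 'orientation': array([ 1.79914733e+02, -7.41163857e-03, -1.62945639e+02]), 'force': array([-0.56048169, -0.63477432, -0.07141959]), 'moment': array([-0.03128123,  0.00176389,  0.00507646]), 'gripper_force': 0.0, 'opening': 0.08768852884798112} 0.022
```

View pics/side0.png

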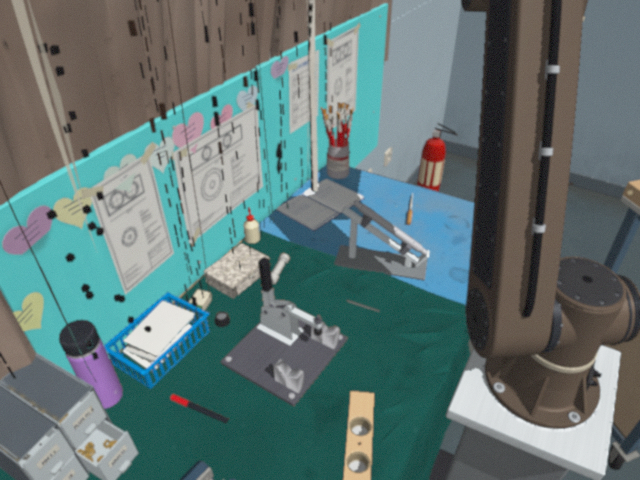

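View pics/top0.png

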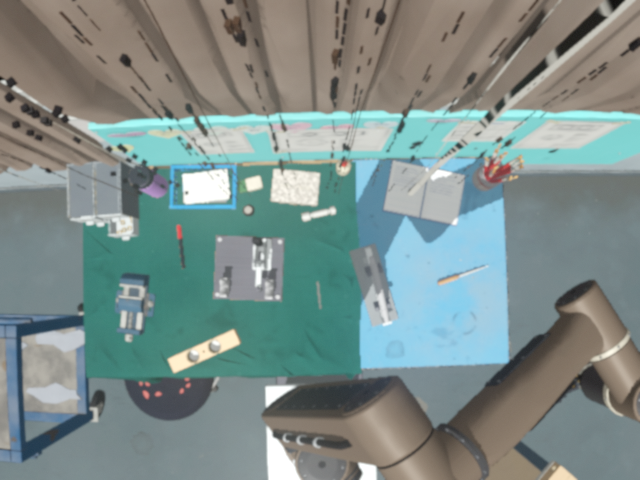

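The side view shows the fixture around (285,345) and the stand with the shaft around (385,235). In the top view the fixture is at (249,268) and the stand at (375,285). I'll enlarge both.

Run:
```python
import cv2,pickle
d=pickle.load(open("s0.pkl","rb"))
t=d["top"]["color"][225:335,205:405,::-1]; cv2.imwrite("pics/t1.png",cv2.resize(t,None,fx=4,fy=4,interpolation=cv2.INTER_CUBIC))
t=d["side"]["color"][180:410,215:440,::-1]; cv2.imwrite("pics/s1.png",cv2.resize(t,None,fx=2.6,fy=2.6,interpolation=cv2.INTER_CUBIC))
```

```text
(no output)
```

View pics/t1.png

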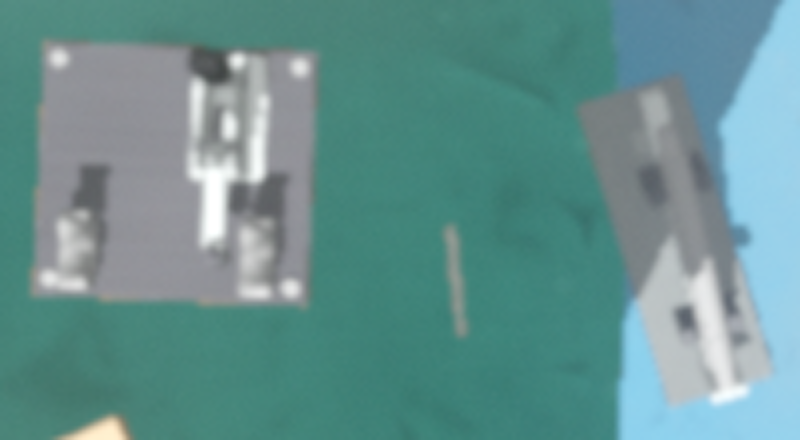

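View pics/s1.png

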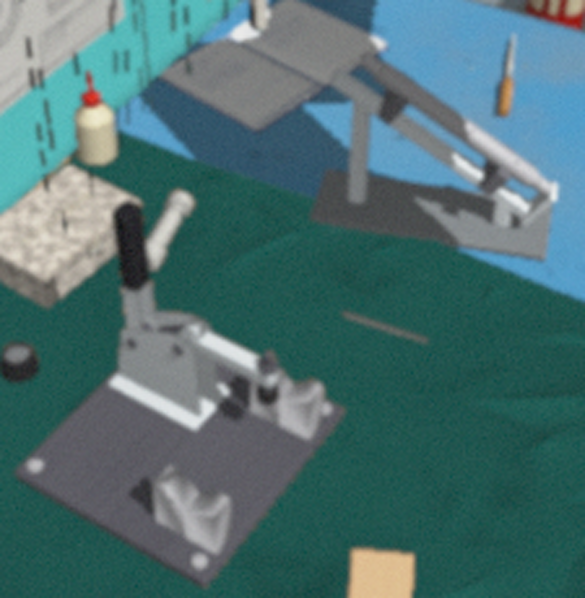

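The crops show the plate corners, the stand-base corners and the shaft, whose lower end is at the stop plate. I'll fit the poses jointly over both views.

```bash
cat > h.py <<'E'
import cv2,pickle,numpy as np
from scipy.optimize import least_squares
d=pickle.load(open("s0.pkl","rb"))
def proj(n,X,d=d):
    s=d[n]; return cv2.projectPoints(np.float64(X).reshape(-1,1,3),cv2.Rodrigues(s["R"])[0],s["t"],s["intrinsics"],np.float64(s["distortion"]))[0][:,0]
T=lambda p:(np.float64(p)+.5)/4-.5+[205,225]
S=lambda p:(np.float64(p)+.5)/2.6-.5+[215,180]
def pts(p,L):
    c,s=np.cos(p[2]),np.sin(p[2]); L=np.float64(L); o=L.copy()
    o[:,0]=p[0]+c*L[:,0]-s*L[:,1]; o[:,1]=p[1]+s*L[:,0]+c*L[:,1]; return o
def fit(p0,Lt,ut,Ls,us):
    f=lambda p:np.r_[(proj("top",pts(p,Lt))-T(ut)).ravel(),(proj("side",pts(p,Ls))-S(us)).ravel()]
    r=least_squares(f,p0); return r.x,r.fun.reshape(-1,2)
E
cat > m.py <<'E'
from h import *
np.set_printoptions(precision=4,suppress=True)
z=.016
A=[.15,.1,z];B=[.15,-.1,z];C=[-.035,-.1,z];D=[-.035,.1,z]
p,r=fit([.7,.1,0],[A,B,C,D],[(45,40),(318,50),(308,306),(31,297)],[D,C,A],[(205,586),(346,408),(16,473)])
print("fix",p,np.degrees(p[2]));print(r.ravel())
pickle.dump(p,open("fix.pkl","wb"))
for z in(.006,.01,.014):
    A=[.115,.04,z];B=[.115,-.04,z];C=[-.115,-.04,z];D=[-.115,.04,z]
    q,r=fit([.65,-.25,.3],[A,B,C,D],[(579,107),(681,75),(774,374),(672,406)],[C,D],[(549,220),(547,258)][1:]*2) if 0 else fit([.65,-.25,.3],[A,B,C,D],[(579,107),(681,75),(774,374),(672,406)],[D,A],[(547,258),(312,217)])
    print("stand",z,q,np.degrees(q[2]));print(r.ravel())
pickle.dump(q,open("st.pkl","wb"))
E
python3 m.py
python3 - <<'E'
from h import *
p=pickle.load(open("fix.pkl","rb"));q=pickle.load(open("st.pkl","rb"))
c,s=np.cos(np.radians(33)),np.sin(np.radians(33))
L=[]
for a in(-.11,-.09,.09,.11):
    for b in (.01,-.01): L.append([a*c,b if abs(a)<.1 else b*.7,.121+a*s])
W=pts(q,L)
F=pts(p,[[0,-.065,.063],[0,.065,.063],[.028,.065,.063],[-.028,.065,.063],[.075,-.038,.09],[.123,-.038,.07],[.123,-.038,.202]])
im=[]
for n,f,(x0,y0,x1,y1) in(("top",4,(205,225,405,335)),("side",2.6,(215,180,440,410))):
    i=cv2.resize(d[n]["color"][y0:y1,x0:x1,::-1],None,fx=f,fy=f,interpolation=cv2.INTER_CUBIC)
    for X,col in((W,(0,0,255)),(F,(0,255,255))):
        for u in proj(n,X): cv2.circle(i,tuple(int(v) for v in (u-[x0,y0]+.5)*f-.5),3,col,1)
    im.append(i)
a=im[0][:,340:]; b=im[1][:, :]
out=np.zeros((600,800,3),np.uint8)
out[:598,:585]=b
a=im[0][60:440,585:800]; out[:380,585:800]=a
cv2.imwrite("pics/ov.png",out)
E
```

```text
fix [ 0.4379  0.2001 -0.0635] -3.6387400866126915
[-0.7005  0.9245 -0.6549  0.8237 -0.6014  0.6477  0.0592  0.1289  0.1164
 -1.3048 -0.2894 -0.3075 -0.6868 -0.8883]
stand 0.006 [ 0.4379 -0.1695  0.2692] 15.426207913655889
[ 0.1364 -0.2416  0.7462 -0.2451  0.7492  0.3574  0.1135  0.5386 -0.317
  0.4243 -0.7672  1.3331]
stand 0.01 [ 0.4375 -0.1682  0.2693] 15.42896675788086
[-0.2159 -0.1779  0.4568 -0.2018  0.5178  0.5795 -0.181   0.7813 -0.1397
 -0.4179 -0.8494  0.4762]
stand 0.014 [ 0.4372 -0.1669  0.2693] 15.43161894494907
[-0.5693 -0.1141  0.1666 -0.1585  0.2857  0.8025 -0.4765  1.0248  0.0384
 -1.2654 -0.9321 -0.3859]
```

View pics/ov.png

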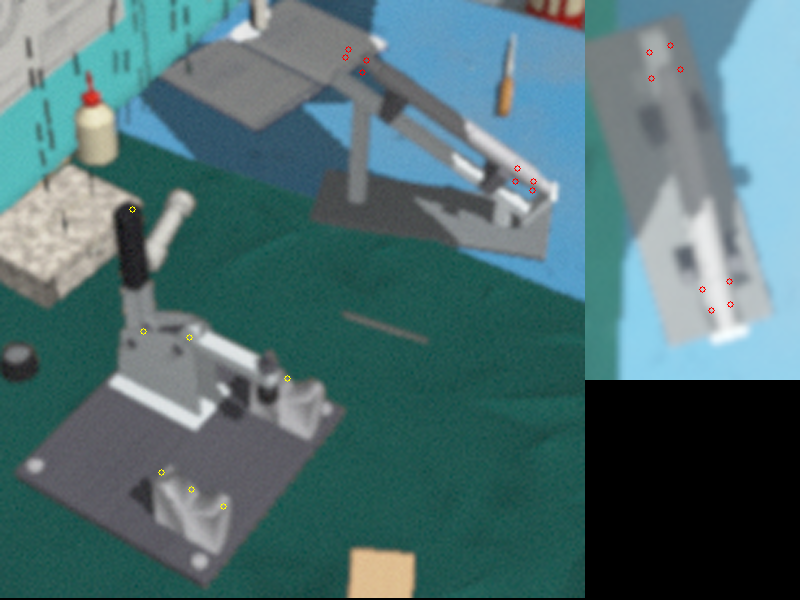

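Fixture overlay fits well; the shaft is offset along its axis relative to the centred stand base. I'll enlarge the shaft.

Run:
```python
from h import *
out=np.zeros((600,800,3),np.uint8)
c=cv2.createCLAHE(3,(2,2))
def g(n,x0,y0,x1,y1,f):
    i=d[n]["color"][y0:y1,x0:x1,::-1]; i=np.dstack([c.apply(np.ascontiguousarray(i[:,:,k])) for k in range(3)])
    return cv2.resize(i,None,fx=f,fy=f,interpolation=cv2.INTER_CUBIC)
a=g("side",338,190,438,265,5); out[:375,:500]=a
b=g("top",345,240,405,333,6); out[:558,500:800]=b[:, 30:330]
cv2.imwrite("pics/sh.png",out)
```

```text
(no output)
```

View pics/sh.png

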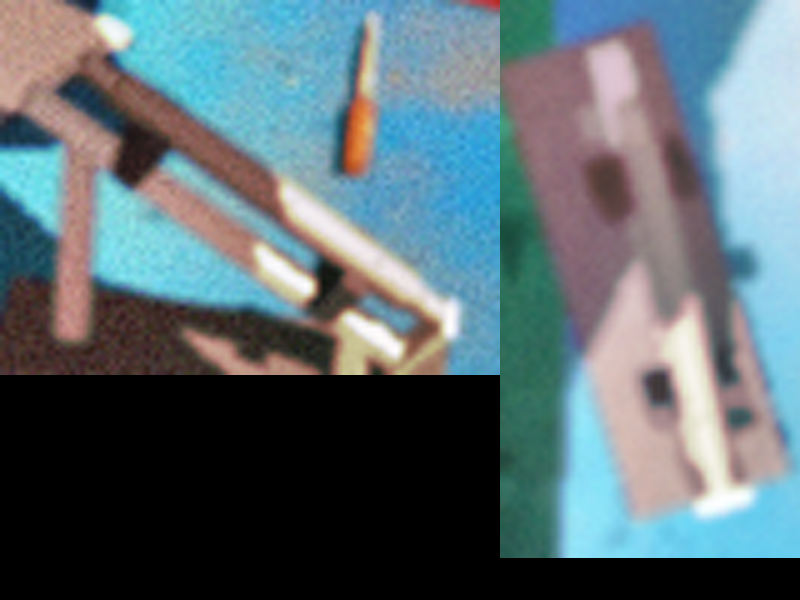

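The shaft's axis is clear: in the side crop from about (90,72) to (440,310), in the top crop through (657,200) and (700,400) to its end near (718,486). I'll fit its pose.

Run:
```python
from h import *
np.set_printoptions(precision=4,suppress=True)
Tt=lambda p:(np.float64(p)-[470,0]+.5)/6-.5+[345,240]
Ss=lambda p:(np.float64(p)+.5)/5-.5+[338,190]
c,s=np.cos(np.radians(33)),np.sin(np.radians(33))
ax=lambda p,t:pts(p,[[a*c,0,.121+a*s] for a in t])
tp=Tt([(657,200),(670,265),(700,400),(712,450)]); sp=Ss([(185,122),(290,198),(400,288)])
te=Tt([(718,486)]); se=Ss([(442,314)])
def line(n,p,obs):
    a,b=proj(n,ax(p,[-.09,.09])); u=(b-a)/np.linalg.norm(b-a); return (obs-a)@np.array([-u[1],u[0]])
f=lambda p:np.r_[line("top",p,tp),line("side",p,sp),.5*(proj("top",ax(p,[-.11]))-te).ravel(),.5*(proj("side",ax(p,[-.11]))-se).ravel()]
r=least_squares(f,[.44,-.17,.27]);q=r.x
print(q,np.degrees(q[2]),r.fun)
pickle.dump(q,open("shaft.pkl","wb"))
out=cv2.imread("pics/sh.png")
L=[]
for a in(-.11,-.09,-.06,0,.06,.09,.11):
    h=.007 if abs(a)>.1 else .01
    for b,e in((h,0),(-h,0),(0,h),(0,-h)): L.append([a*c-e*s,b,.121+a*s+e*c])
W=pts(q,L)
for u in proj("top",W):cv2.circle(out,tuple(int(v) for v in (u-[345,240]+.5)*6-.5+[470,0]),2,(0,0,255),-1)
for u in proj("side",W):cv2.circle(out,tuple(int(v) for v in (u-[338,190]+.5)*5-.5),2,(0,0,255),-1)
cv2.imwrite("pics/ov2.png",out)
```

```text
[ 0.4225 -0.1725  0.2424] 13.887384720212156 [-0.3154 -0.3886 -0.051   0.2191  0.6288  0.8113 -0.6708  0.1432  0.6757
  0.0372  0.1048]
```

View pics/ov2.png

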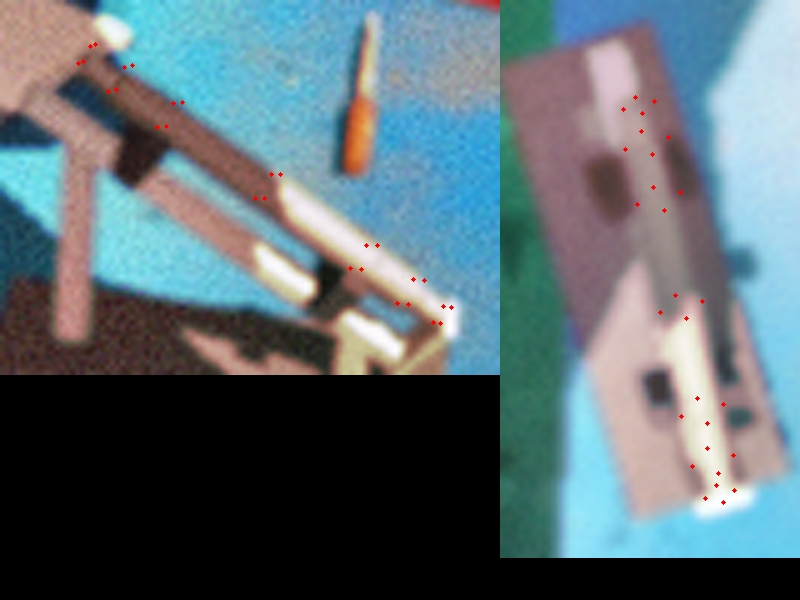

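The fit is within about 1 px: the shaft's middle is near (0.424, -0.171) at yaw about 15°, and the fixture is at (0.438, 0.200) at -3.6°. I'll start with the tool turned to the fixture's axes and raised.

```bash
cat > go.py <<'E'
import sys,numpy as np
from scipy.spatial.transform import Rotation as Ro
from plant import ctrl
np.set_printoptions(precision=4,suppress=True)
F=np.array([.4379,.2001]);Fy=np.radians(-3.64)
def fx(x,y,z):
    c,s=np.cos(Fy),np.sin(Fy); return np.array([F[0]+c*x-s*y,F[1]+s*x+c*y,z])
def need(pos=None,rpy=None):
    o=ctrl.get_obs(); R=Ro.from_euler("xyz",o["orientation"],degrees=True)
    print("t",o["clock"],"pos",o["tool_pos"],"rpy",o["orientation"],"F",o["force"],"open",o["opening"],"gf",o["gripper_force"],"q",o["joint_pos"])
    if pos is not None: print("shift",R.inv().apply(np.array(pos)-o["tool_pos"])*10)
    if rpy is not None: print("turn",(R.inv()*Ro.from_euler("xyz",rpy,degrees=True)).as_rotvec()/(np.pi/2))
E
python3 -m creep '[{"grip":0,"delta_pos":[0,0,-0.2],"rotation":[0,0,0.115]},{"grip":0,"delta_pos":[0,0,-0.3],"rotation":[0,0,0.23]},{"grip":0,"delta_pos":[0,0,-0.3],"rotation":[0,0,0.23]},{"grip":0,"delta_pos":[0,0,-0.3],"rotation":[0,0,0.23]}]'
python3 -c "
from go import *
need(fx(.129,-.038,.28),[180,0,176.36])"
```

```text
clock: 0.5
tool_pos: [0.198, -0.6451, 0.2785]
orientation: [180.0, 0.0, 176.3]
force: [1.0, -0.6, 0.2]
opening: 0.0875
gripper_force: 0.0
t 0.5 pos [ 0.198  -0.6451  0.2785] rpy [179.9847   0.0035 176.3154] F [ 0.9694 -0.6069  0.2423] open 0.08748893703326946 gf 0.0 q [-56.4308  19.6553   3.2672  -0.0126 -73.6219 -37.2502]
shift [-3.1409  8.2101 -0.013 ]
turn [ 0.0002  0.     -0.0005]
```

```bash
python3 -m creep '[{"grip":0,"delta_pos":[-0.175,0.456,0],"rotation":[0,0,0]},{"grip":0,"delta_pos":[-0.349,0.912,0],"rotation":[0,0,0]},{"grip":0,"delta_pos":[-0.349,0.912,0],"rotation":[0,0,0]}]' | tail -1
python3 -m creep '[{"grip":0,"delta_pos":[-0.175,0.456,0],"rotation":[0,0,0]},{"grip":0,"delta_pos":[-0.349,0.912,0],"rotation":[0,0,0]},{"grip":0,"delta_pos":[-0.349,0.912,0],"rotation":[0,0,0]}]' | tail -1
python3 -m creep '[{"grip":0,"delta_pos":[-0.175,0.456,0],"rotation":[0,0,0]},{"grip":0,"delta_pos":[-0.349,0.912,0],"rotation":[0,0,0]},{"grip":0,"delta_pos":[-0.349,0.912,0],"rotation":[0,0,0]}]' | tail -1
python3 -m creep '[{"grip":0,"delta_pos":[-0.175,0.456,0],"rotation":[0,0,0]},{"grip":0,"delta_pos":[-0.349,0.912,0],"rotation":[0,0,0]},{"grip":0,"delta_pos":[-0.349,0.912,0],"rotation":[0,0,0]}]' | tail -1
python3 -m creep '[{"grip":0,"delta_pos":[-0.175,0.456,0],"rotation":[0,0,0]},{"grip":0,"delta_pos":[-0.349,0.912,0],"rotation":[0,0,0]},{"grip":0,"delta_pos":[-0.349,0.912,0],"rotation":[0,0,0]}]' | tail -1
python3 -m creep '[{"grip":0,"delta_pos":[-0.175,0.456,0],"rotation":[0,0,0]},{"grip":0,"delta_pos":[-0.349,0.912,0],"rotation":[0,0,0]},{"grip":0,"delta_pos":[-0.349,0.912,0],"rotation":[0,0,0]}]' | tail -1
python3 -m creep '[{"grip":0,"delta_pos":[-0.175,0.456,0],"rotation":[0,0,0]},{"grip":0,"delta_pos":[-0.349,0.912,0],"rotation":[0,0,0]},{"grip":0,"delta_pos":[-0.349,0.912,0],"rotation":[0,0,0]}]' | tail -1
python3 -m creep '[{"grip":0,"delta_pos":[-0.175,0.456,0],"rotation":[0,0,0]},{"grip":0,"delta_pos":[-0.349,0.912,0],"rotation":[0,0,0]},{"grip":0,"delta_pos":[-0.349,0.912,0],"rotation":[0,0,0]}]' | tail -1
python3 -m creep '[{"grip":0,"delta_pos":[-0.175,0.456,0],"rotation":[0,0,0]},{"grip":0,"delta_pos":[-0.349,0.912,0],"rotation":[0,0,0]},{"grip":0,"delta_pos":[-0.349,0.912,0],"rotation":[0,0,0]}]' | tail -1
python3 -c "
from go import *
need(fx(.129,-.038,.173),[180,0,176.36])"
```

```text
gripper_force: 0.0
gripper_force: 0.0
gripper_force: 0.0
gripper_force: 0.0
gripper_force: 0.0
gripper_force: 0.0
gripper_force: 0.0
gripper_force: 0.0
gripper_force: 0.0
t 3.2 pos [0.5658 0.1563 0.277 ] rpy [-179.9448   -0.0574  176.5362] F [-0.3726 -0.3443 -1.2525] open 0.08773008075423906 gf 0.0 q [  34.5226   11.3605   -8.2497    0.0087  -70.4691 -127.9893]
shift [ 0.013  -0.0232  1.0401]
turn [-0.0006 -0.0006  0.002 ]
```

```bash
python3 -m creep '[{"grip":0,"delta_pos":[0.01,-0.02,0.35],"rotation":[0,0,0]},{"grip":0,"delta_pos":[0.01,-0.02,0.7],"rotation":[0,0,0]},{"grip":0,"delta_pos":[0.01,-0.02,1.0],"rotation":[0,0,0]},{"grip":0,"delta_pos":[0.01,-0.02,1.0],"rotation":[0,0,0]}]'
python3 -m creep '[{"grip":0.4,"delta_pos":[0,0,0],"rotation":[0,0,0]},{"grip":0.55,"delta_pos":[0,0,0],"rotation":[0,0,0]},{"grip":0.65,"delta_pos":[0,0,0],"rotation":[0,0,0]},{"grip":0.7,"delta_pos":[0,0,0],"rotation":[0,0,0]},{"grip":0.75,"delta_pos":[0,0,0],"rotation":[0,0,0]}]'
python3 -m creep '[{"grip":0.8,"delta_pos":[0,0,0],"rotation":[0,0,0]},{"grip":0.85,"delta_pos":[0,0,0],"rotation":[0,0,0]},{"grip":0.9,"delta_pos":[0,0,0],"rotation":[0,0,0]},{"grip":1,"delta_pos":[0,0,0],"rotation":[0,0,0]},{"grip":1,"delta_pos":[0,0,0],"rotation":[0,0,0]}]'
```

```text
clock: 3.6
tool_pos: [0.5602, 0.1493, 0.1741]
orientation: [-179.8, -0.4, 176.3]
force: [-0.4, 0.2, -0.8]
opening: 0.0877
gripper_force: 0.0
clock: 4.1
tool_pos: [0.5627, 0.1522, 0.1794]
orientation: [180.0, 0.1, 176.4]
force: [-1.1, 0.2, -0.4]
opening: 0.0532
gripper_force: 0.0
clock: 4.6
tool_pos: [0.563, 0.1547, 0.1786]
orientation: [179.8, 0.1, 176.4]
force: [0.1, 12.0, -1.9]
opening: 0.0216
gripper_force: 30.0
```

```bash
python3 -m creep '[{"grip":1,"delta_pos":[-0.06,0.025,0],"rotation":[0,0,0]},{"grip":1,"delta_pos":[-0.16,0.025,0.02],"rotation":[0,0,0]},{"grip":1,"delta_pos":[-0.315,0.025,0.06],"rotation":[0,0,0]},{"grip":1,"delta_pos":[-0.46,0.025,0.13],"rotation":[0,0,0]},{"grip":1,"delta_pos":[-0.59,0.025,0.215],"rotation":[0,0,0]}]'
python3 -m creep '[{"grip":1,"delta_pos":[-0.12,0,0.105],"rotation":[0,0,0]},{"grip":1,"delta_pos":[-0.19,0,0.185],"rotation":[0,0,0]},{"grip":1,"delta_pos":[-0.25,0,0.27],"rotation":[0,0,0]},{"grip":1,"delta_pos":[-0.3,0,0.36],"rotation":[0,0,0]},{"grip":1,"delta_pos":[-0.34,0,0.45],"rotation":[0,0,0]}]'
python3 -m creep '[{"grip":1,"delta_pos":[0,0,0],"rotation":[0,0,0]},{"grip":1,"delta_pos":[0,0,0],"rotation":[0,0,0]}]'
python3 -c "
from go import *
o=ctrl.get_obs();d=o['tool_pos'][:2]-F;c,s=np.cos(Fy),np.sin(Fy)
x=c*d[0]+s*d[1];z=o['tool_pos'][2]-.003;print(x,-s*d[0]+c*d[1],np.arctan2(x-.123,z-.07),np.hypot(x-.123,z-.07))
"
```

```text
clock: 5.1
tool_pos: [0.6224, 0.1511, 0.1587]
orientation: [180.0, 0.1, 176.4]
force: [-3.6, 1.0, 10.1]
opening: 0.0213
gripper_force: 30.0
clock: 5.6
tool_pos: [0.6611, 0.1487, 0.1163]
orientation: [179.9, 0.6, 176.5]
force: [9.9, -5.5, 15.7]
opening: 0.0218
gripper_force: 30.0
clock: 5.8
tool_pos: [0.6614, 0.1486, 0.1154]
orientation: [179.9, 0.6, 176.4]
force: [10.6, -4.4, 12.2]
opening: 0.0215
gripper_force: 30.0
0.2262977243180655 -0.03719473856611767 1.1810791057236472 0.11167121962467975
```

```bash
python3 -m creep '[{"grip":1,"delta_pos":[-0.01,0,0.03],"rotation":[0,0,0]},{"grip":1,"delta_pos":[-0.01,0,0.03],"rotation":[0,0,0]},{"grip":0.5,"delta_pos":[-0.01,0,0.03],"rotation":[0,0,0]},{"grip":0.4,"delta_pos":[-0.01,0,0.03],"rotation":[0,0,0]},{"grip":0.3,"delta_pos":[-0.01,0,0.03],"rotation":[0,0,0]}]'
python3 -m creep '[{"grip":0.3,"delta_pos":[0,0,-0.2],"rotation":[0,0,0]},{"grip":0.2,"delta_pos":[0,0,-0.6],"rotation":[0,0,0]},{"grip":0.2,"delta_pos":[0,0,-1],"rotation":[0,0,0]},{"grip":0,"delta_pos":[0,0,-1],"rotation":[0,0,0]}]'
python3 -m creep '[{"grip":0.3,"delta_pos":[0,0,-0.4],"rotation":[0,0,0]},{"grip":0.2,"delta_pos":[0,0,-0.8],"rotation":[0,0,0]},{"grip":0.2,"delta_pos":[0,0,-0.9],"rotation":[0,0,0]},{"grip":0,"delta_pos":[0,0,-0.9],"rotation":[0,0,0]}]'
python3 - <<'E'
from go import *
# shaft grasp target: 20 mm up-slope of the middle, tool z perpendicular to shaft
yaw=np.radians(15);c,s=np.cos(np.radians(33)),np.sin(np.radians(33))
a=np.array([c*np.cos(yaw),c*np.sin(yaw),s]); z=np.array([s*np.cos(yaw),s*np.sin(yaw),-c]); x=-a; y=np.cross(z,x)
rpy=Ro.from_matrix(np.c_[x,y,z]).as_euler("xyz",degrees=True)
C=np.array([.424,-.1705,.121]); g=C+.02*a-.003*z; pre=g-.12*z
print(rpy,g,pre,y); need(pre,rpy)
E
```

```text
clock: 6.3
tool_pos: [0.6558, 0.1485, 0.1085]
orientation: [-180.0, -0.1, 176.4]
force: [-0.5, 0.0, -1.2]
opening: 0.0402
gripper_force: 0.0
clock: 6.7
tool_pos: [0.659, 0.1496, 0.2154]
orientation: [179.8, 0.5, 176.4]
force: [0.2, 0.1, 0.1]
opening: 0.0723
gripper_force: 0.0
clock: 7.1
tool_pos: [0.657, 0.1491, 0.3012]
orientation: [179.9, 0.2, 176.4]
force: [0.3, -0.0, -1.0]
opening: 0.074
gripper_force: 0.0
[-180.   33. -165.] [ 0.4386 -0.1666  0.1344] [ 0.3755 -0.1835  0.235 ] [-0.2588  0.9659  0.    ]
t 7.1 pos [0.657  0.1491 0.3012] rpy [179.8923   0.1829 176.3863] F [ 0.2596 -0.0465 -1.0109] open 0.07402071869289784 gf 0.0 q [  29.33     18.8445    4.9941    0.0094  -75.9375 -122.9458]
shift [ 2.6016 -3.4976  0.6463]
turn [-0.0587 -0.3612 -0.2013]
```

```bash
python3 -m creep '[{"grip":0,"delta_pos":[0.25,-0.35,0],"rotation":[0,0,0]},{"grip":0,"delta_pos":[0.5,-0.7,0],"rotation":[0,0,0]},{"grip":0,"delta_pos":[0.65,-0.875,0],"rotation":[0,0,0]},{"grip":0,"delta_pos":[0.65,-0.875,0],"rotation":[0,0,0]}]' | tail -1
python3 -m creep '[{"grip":0,"delta_pos":[0.25,-0.35,0],"rotation":[0,0,0]},{"grip":0,"delta_pos":[0.5,-0.7,0],"rotation":[0,0,0]},{"grip":0,"delta_pos":[0.65,-0.875,0],"rotation":[0,0,0]},{"grip":0,"delta_pos":[0.65,-0.875,0],"rotation":[0,0,0]}]' | tail -1
python3 -m creep '[{"grip":0,"delta_pos":[0.25,-0.35,0],"rotation":[0,0,0]},{"grip":0,"delta_pos":[0.5,-0.7,0],"rotation":[0,0,0]},{"grip":0,"delta_pos":[0.65,-0.875,0],"rotation":[0,0,0]},{"grip":0,"delta_pos":[0.65,-0.875,0],"rotation":[0,0,0]}]' | tail -1
python3 -m creep '[{"grip":0,"delta_pos":[0.25,-0.35,0],"rotation":[0,0,0]},{"grip":0,"delta_pos":[0.5,-0.7,0],"rotation":[0,0,0]},{"grip":0,"delta_pos":[0.65,-0.875,0],"rotation":[0,0,0]},{"grip":0,"delta_pos":[0.65,-0.875,0],"rotation":[0,0,0]}]' | tail -1
python3 -m creep '[{"grip":0,"delta_pos":[0,0,0],"rotation":[-0.012,-0.073,-0.04]},{"grip":0,"delta_pos":[0,0,0],"rotation":[-0.024,-0.145,-0.08]},{"grip":0,"delta_pos":[0,0,0],"rotation":[-0.036,-0.217,-0.12]},{"grip":0,"delta_pos":[0,0,0],"rotation":[-0.048,-0.289,-0.16]},{"grip":0,"delta_pos":[0,0,0],"rotation":[-0.059,-0.361,-0.201]}]'
python3 -m creep '[{"grip":0,"delta_pos":[0,0,0],"rotation":[0,0,0]},{"grip":0,"delta_pos":[0,0,0],"rotation":[0,0,0]}]' | tail -1
python3 -c "
from go import *
need([ 0.3755, -0.1835,  0.235 ],[-180,33,-165])"
```

```text
gripper_force: 0.0
gripper_force: 0.0
gripper_force: 0.0
gripper_force: 0.0
clock: 9.2
tool_pos: [0.375, -0.183, 0.2989]
orientation: [179.8, 32.1, -165.4]
force: [-0.5, -0.5, -0.1]
opening: 0.0877
gripper_force: 0.0
gripper_force: 0.0
t 9.4 pos [ 0.3747 -0.1848  0.2987] rpy [ 179.5602   31.6807 -165.9912] F [-0.2118 -0.5192  0.5234] open 0.08756952892820254 gf 0.0 q [-13.4131 -18.8689 -32.0383 -18.9761 -49.8841 -53.6397]
shift [0.3255 0.0065 0.5482]
turn [-0.001  -0.0146 -0.0094]
```

```bash
python3 -m creep '[{"grip":0,"delta_pos":[0.16,0,0.27],"rotation":[0,-0.015,-0.009]},{"grip":0,"delta_pos":[0.33,0,0.55],"rotation":[0,-0.015,-0.009]},{"grip":0,"delta_pos":[0.33,0,0.55],"rotation":[0,-0.015,-0.009]},{"grip":0,"delta_pos":[0.33,0,0.55],"rotation":[0,-0.015,-0.009]}]' | tail -1
python3 - <<'E'
from go import *
need([ 0.4386,-0.1666,0.1344],[-180,33,-165])
from h import *
out=np.zeros((600,800,3),np.uint8)
a=ctrl.snapshot("side")["color"][170:295,318:448,::-1]
b=ctrl.snapshot("top")["color"][225:345,335:435,::-1]
out[:500,:520]=cv2.resize(a,None,fx=4,fy=4,interpolation=cv2.INTER_CUBIC)
out[:336,520:800]=cv2.resize(b,None,fx=2.8,fy=2.8,interpolation=cv2.INTER_CUBIC)
cv2.imwrite("pics/pre.png",out)
E
```

```text
gripper_force: 0.0
t 9.8 pos [ 0.376  -0.1834  0.2348] rpy [-179.8957   32.9805 -164.7372] F [-0.2719  0.153   1.0348] open 0.08726863706530053 gf 0.0 q [-15.6306 -15.0166 -36.8063 -24.6673 -41.7551 -44.4492]
shift [ 0.0027 -0.0001  1.1948]
turn [ 0.0004 -0.0002  0.0024]
```

View pics/pre.png

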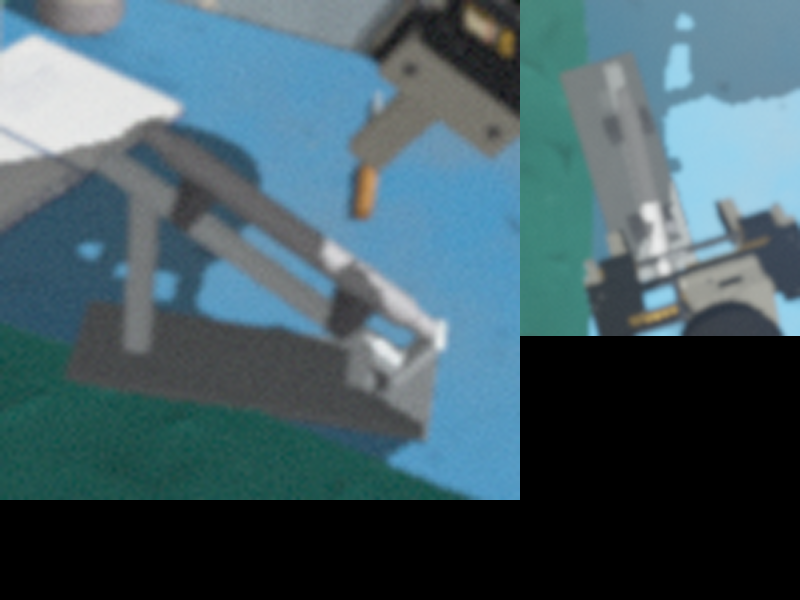

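The side view shows the gripper tilted square to the slope. In the top view the fingertips at (595,275) and (727,215) straddle the shaft at about (655,240). I'll advance and grip.

```bash
python3 -m creep '[{"grip":0,"delta_pos":[0,0,0.3],"rotation":[0,0,0]},{"grip":0,"delta_pos":[0,0,0.6],"rotation":[0,0,0]},{"grip":0,"delta_pos":[0,0,0.8],"rotation":[0,0,0]},{"grip":0,"delta_pos":[0,0,0.9],"rotation":[0,0,0]}]' 
python3 -m creep '[{"grip":0.2,"delta_pos":[0,0,0.1],"rotation":[0,0,0]},{"grip":0.3,"delta_pos":[0,0,0.2],"rotation":[0,0,0]},{"grip":0.4,"delta_pos":[0,0,0.29],"rotation":[0,0,0]},{"grip":0.5,"delta_pos":[0,0,0.29],"rotation":[0,0,0]},{"grip":0.6,"delta_pos":[0,0,0.29],"rotation":[0,0,0]}]' 
python3 -m creep '[{"grip":0.65,"delta_pos":[0,0,0],"rotation":[0,0,0]},{"grip":0.7,"delta_pos":[0,0,0],"rotation":[0,0,0]},{"grip":0.75,"delta_pos":[0,0,0],"rotation":[0,0,0]},{"grip":0.8,"delta_pos":[0,0,0],"rotation":[0,0,0]},{"grip":0.9,"delta_pos":[0,0,0],"rotation":[0,0,0]}]' 
python3 -m creep '[{"grip":1,"delta_pos":[0,0,0],"rotation":[0,0,0]},{"grip":1,"delta_pos":[0,0,0],"rotation":[0,0,0]},{"grip":1,"delta_pos":[0,0,0],"rotation":[0,0,0]}]'
python3 -c "
from go import *
need([ 0.4386,-0.1666,0.1344],[-180,33,-165])"
```

```text
clock: 10.3
tool_pos: [0.4241, -0.1704, 0.1592]
orientation: [-179.8, 33.2, -164.7]
force: [-0.2, -0.1, -0.1]
opening: 0.0879
gripper_force: 0.0
clock: 10.8
tool_pos: [0.4381, -0.1669, 0.1349]
orientation: [-179.8, 33.1, -164.7]
force: [-0.4, -0.5, 0.4]
opening: 0.0531
gripper_force: 0.0
clock: 11.3
tool_pos: [0.4375, -0.1648, 0.1348]
orientation: [179.9, 33.1, -164.8]
force: [-3.7, 11.1, 7.4]
opening: 0.0191
gripper_force: 30.0
clock: 11.6
tool_pos: [0.4375, -0.1648, 0.1349]
orientation: [179.9, 33.1, -164.8]
force: [-2.8, 10.2, 7.3]
opening: 0.0194
gripper_force: 30.0
t 11.6 pos [ 0.4375 -0.1648  0.1349] rpy [ 179.9404   33.1454 -164.7815] F [-2.7805 10.1717  7.2666] open 0.019376259209631937 gf 29.98016059398651 q [-12.226   -1.2331 -38.6126 -34.2801 -26.6826 -35.1491]
shift [-0.0027 -0.0202  0.0072]
turn [0.002  0.0016 0.002 ]
```

```bash
python3 -m creep '[{"grip":1,"delta_pos":[0,0.015,-0.1],"rotation":[0,0,0]},{"grip":1,"delta_pos":[0,0.015,-0.3],"rotation":[0,0,0]},{"grip":1,"delta_pos":[0,0.015,-0.6],"rotation":[0,0,0]},{"grip":1,"delta_pos":[0,0.015,-0.9],"rotation":[0,0,0]},{"grip":1,"delta_pos":[0,0.015,-1],"rotation":[0,0,0]}]'
python3 -c "
from go import *
F[1]=.201
p=fx(0,.02,.3);print(p)
need([.42,-.05,.3],[180,0,-93.64])"
```

```text
clock: 12.1
tool_pos: [0.3838, -0.1796, 0.2203]
orientation: [-179.7, 33.2, -164.7]
force: [1.1, -0.3, -3.3]
opening: 0.0191
gripper_force: 30.0
[0.4392 0.221  0.3   ]
t 12.1 pos [ 0.3838 -0.1796  0.2203] rpy [-179.7245   33.2388 -164.6669] F [ 1.1279 -0.2908 -3.2553] open 0.01907845139291801 gf 29.99065339565277 q [-14.5191 -13.7091 -37.94   -25.3687 -38.8347 -44.1196]
shift [-1.0157  1.1528 -0.2932]
turn [-0.2312  0.3185 -0.7666]
```

```bash
python3 -m creep '[{"grip":1,"delta_pos":[-0.09,0,-0.13],"rotation":[-0.023,0.032,-0.077]},{"grip":1,"delta_pos":[-0.18,0,-0.27],"rotation":[-0.046,0.064,-0.153]},{"grip":1,"delta_pos":[-0.26,0,-0.4],"rotation":[-0.069,0.096,-0.23]},{"grip":1,"delta_pos":[-0.35,0,-0.54],"rotation":[-0.092,0.127,-0.307]},{"grip":1,"delta_pos":[-0.44,0,-0.67],"rotation":[-0.116,0.159,-0.383]}]'
python3 -m creep '[{"grip":1,"delta_pos":[0,0,0],"rotation":[0,0,0]},{"grip":1,"delta_pos":[0,0,0],"rotation":[0,0,0]}]'|tail -1
python3 -c "
from go import *
need([.42,-.05,.3],[180,0,-93.64])"
```

```text
clock: 12.6
tool_pos: [0.3847, -0.179, 0.2983]
orientation: [-174.6, 16.4, -127.4]
force: [0.5, 0.4, -4.4]
opening: 0.0192
gripper_force: 30.0
gripper_force: 30.0
t 12.8 pos [ 0.3849 -0.1783  0.2972] rpy [-174.5832   16.5967 -127.7864] F [ 0.0525 -0.3613 -4.431 ] open 0.01925526678644521 gf 29.990898370742798 q [ -9.2944 -10.4165 -24.2877 -13.1958 -63.8345 -24.7215]
shift [-1.1859  0.537   0.2742]
turn [-0.113   0.1611 -0.3852]
```

```bash
python3 -m creep '[{"grip":1,"delta_pos":[-0.2,0.09,0.045],"rotation":[-0.023,0.032,-0.077]},{"grip":1,"delta_pos":[-0.4,0.18,0.09],"rotation":[-0.046,0.064,-0.154]},{"grip":1,"delta_pos":[-0.59,0.27,0.135],"rotation":[-0.068,0.097,-0.231]},{"grip":1,"delta_pos":[-0.79,0.36,0.18],"rotation":[-0.09,0.129,-0.308]},{"grip":1,"delta_pos":[-0.99,0.45,0.225],"rotation":[-0.113,0.161,-0.385]}]'
python3 -m creep '[{"grip":1,"delta_pos":[0,0,0],"rotation":[0,0,0]},{"grip":1,"delta_pos":[0,0,0],"rotation":[0,0,0]}]'|tail -1
python3 -c "
from go import *
F[1]=.201
need(fx(0,.02,.3),[180,0,-93.64])"
```

```text
clock: 13.3
tool_pos: [0.4129, -0.071, 0.2997]
orientation: [179.9, -0.1, -93.4]
force: [-0.1, 0.4, -4.0]
opening: 0.0193
gripper_force: 30.0
gripper_force: 30.0
t 13.5 pos [ 0.4131 -0.0711  0.2995] rpy [179.9495  -0.0585 -93.5875] F [-0.0177  0.0762 -4.4923] open 0.01933854491056473 gf 29.990217983722687 q [ 17.5063  -6.5532 -24.2683   0.0382 -72.3531 -21.1054]
shift [-2.9308 -0.0776 -0.0082]
turn [ 0.0006 -0.0007  0.0006]
```

```bash
python3 -m creep '[{"grip":1,"delta_pos":[-0.25,0,0],"rotation":[0,0,0]},{"grip":1,"delta_pos":[-0.5,-0.01,0],"rotation":[0,0,0]},{"grip":1,"delta_pos":[-0.75,-0.02,0],"rotation":[0,0,0]},{"grip":1,"delta_pos":[-0.977,-0.026,0],"rotation":[0,0,0]}]'|tail -1
python3 -m creep '[{"grip":1,"delta_pos":[-0.25,0,0],"rotation":[0,0,0]},{"grip":1,"delta_pos":[-0.5,-0.01,0],"rotation":[0,0,0]},{"grip":1,"delta_pos":[-0.75,-0.02,0],"rotation":[0,0,0]},{"grip":1,"delta_pos":[-0.977,-0.026,0],"rotation":[0,0,0]}]'|tail -1
python3 -m creep '[{"grip":1,"delta_pos":[-0.25,0,0],"rotation":[0,0,0]},{"grip":1,"delta_pos":[-0.5,-0.01,0],"rotation":[0,0,0]},{"grip":1,"delta_pos":[-0.75,-0.02,0],"rotation":[0,0,0]},{"grip":1,"delta_pos":[-0.9,-0.026,0],"rotation":[0,0,0]},{"grip":1,"delta_pos":[-0.977,-0.026,0],"rotation":[0,0,0]}]'|tail -1
python3 -m creep '[{"grip":1,"delta_pos":[0,0,0.5],"rotation":[0,0,0]},{"grip":1,"delta_pos":[0,0,0.8],"rotation":[0,0,0]},{"grip":1,"delta_pos":[0,0,1],"rotation":[0,0,0]},{"grip":1,"delta_pos":[0,0,1],"rotation":[0,0,0]}]'|tail -1
python3 - <<'E'
from go import *
F[1]=.201
need(fx(0,.02,.064),[180,0,-93.64])
from h import *
sd=ctrl.snapshot("side"); tp=ctrl.snapshot("top"); pickle.dump({"side":sd,"top":tp},open("s1.pkl","wb"))
out=np.zeros((600,800,3),np.uint8)
a=sd["color"][230:410,200:360,::-1]; b=tp["color"][215:315,195:295,::-1]
out[:540,:480]=cv2.resize(a,None,fx=3,fy=3,interpolation=cv2.INTER_CUBIC)
out[:320,480:800]=cv2.resize(b,None,fx=3.2,fy=3.2,interpolation=cv2.INTER_CUBIC)
cv2.imwrite("pics/held.png",out)
E
```

```text
gripper_force: 30.0
gripper_force: 30.0
gripper_force: 30.0
gripper_force: 30.0
t 15.2 pos [0.4383 0.2175 0.1977] rpy [179.8231  -0.3492 -93.6835] F [-0.1859  0.0053 -3.1014] open 0.01898282197392632 gf 29.99080002307892 q [ 49.5264   5.5441 -26.2281   0.0791 -58.6134 -53.2518]
shift [-0.0428 -0.0105  1.3365]
turn [ 0.002  -0.0039 -0.0005]
```

View pics/held.png

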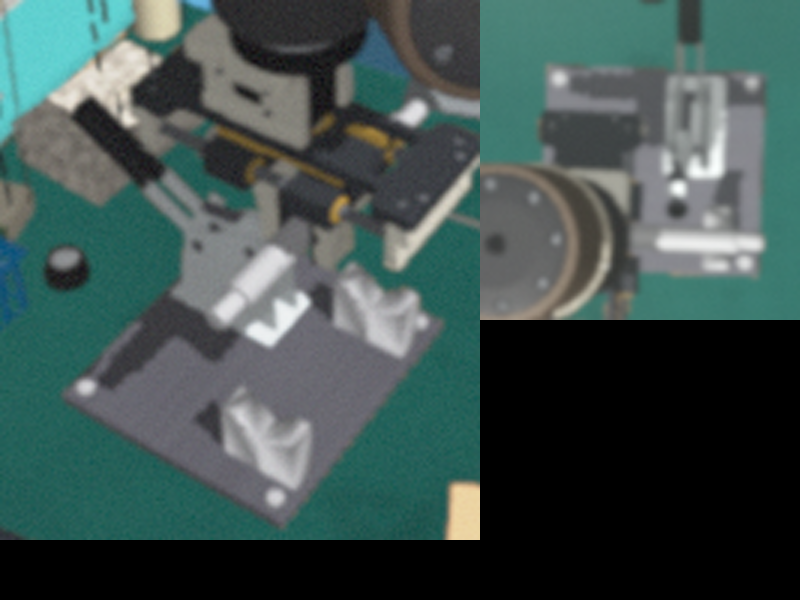

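The clamp is open. The shaft's near end in the side crop is at about (216,314), with its step at (236,298). In the top crop its right end is at (764,243), with its step at (738,242).

Run:
```python
from go import *
from h import *
o=ctrl.get_obs();g=o["tool_pos"]-[0,0,.003];a=np.radians(86.4);u=np.array([np.cos(a),np.sin(a),0])
print(g)
Se=np.array([[216,314],[236,298]])/3+[200,230]; Te=(np.array([[764,243],[738,242]])-[480,0])/3.2+[195,215]
for k in(.015,.02,.025):
    c=g-k*u
    print(k,"side",proj("side",[c+.11*u,c+.09*u])-Se,"top",proj("top",[c-.11*u,c-.09*u])-Te)
```

```text
[0.4402 0.2193 0.1981]
0.015 side [[-4.5723  3.0533]
 [-4.0244  0.8067]] top [[-4.1599 -0.6155]
 [-3.7672 -0.5918]]
0.02 side [[-2.7488  1.1378]
 [-2.2534 -1.0545]] top [[-2.2256 -0.5438]
 [-1.8349 -0.5193]]
0.025 side [[-0.9386 -0.7639]
 [-0.4953 -2.9024]] top [[-0.2908 -0.4721]
 [ 0.0979 -0.4471]]
```

```bash
python3 -c "
from go import *
F[1]=.201
need(fx(0,.0255,.064),[180,0,-93.64])"
```

```text
t 15.3 pos [0.4402 0.2193 0.2011] rpy [-179.9149   -0.1404  -93.6051] F [ 0.941   0.6712 -2.7625] open 0.019294472683616833 gf 29.990736544132233 q [ 49.5508   5.3953 -25.9356   0.1782 -58.7305 -53.2484]
shift [-0.0743  0.0137  1.3712]
turn [-0.0009 -0.0016  0.0004]
```

```bash
python3 -m creep '[{"grip":1,"delta_pos":[-0.07,0.01,0.25],"rotation":[0,0,0]},{"grip":1,"delta_pos":[-0.07,0.01,0.5],"rotation":[0,0,0]},{"grip":1,"delta_pos":[-0.07,0.01,0.75],"rotation":[0,0,0]},{"grip":1,"delta_pos":[-0.07,0.01,1],"rotation":[0,0,0]},{"grip":1,"delta_pos":[-0.07,0.01,1],"rotation":[0,0,0]}]'
python3 -m creep '[{"grip":1,"delta_pos":[0,0,0.1],"rotation":[0,0,0]},{"grip":1,"delta_pos":[0,0,0.2],"rotation":[0,0,0]},{"grip":1,"delta_pos":[0,0,0.25],"rotation":[0,0,0]},{"grip":1,"delta_pos":[0,0,0.25],"rotation":[0,0,0]}]'
python3 -c "
from go import *
F[1]=.201
need(fx(0,.0255,.064),[180,0,-93.64])"
```

```text
clock: 15.8
tool_pos: [0.4388, 0.2258, 0.0994]
orientation: [180.0, -0.2, -93.6]
force: [-0.7, -1.3, -3.4]
opening: 0.0192
gripper_force: 30.0
clock: 16.2
tool_pos: [0.4393, 0.2265, 0.0753]
orientation: [-180.0, -0.2, -93.6]
force: [-0.0, -0.5, -3.5]
opening: 0.0193
gripper_force: 30.0
t 16.2 pos [0.4393 0.2265 0.0753] rpy [-179.9532   -0.159   -93.5546] F [-0.0452 -0.5094 -3.4514] open 0.01932352852096436 gf 29.990327954292297 q [ 50.2083  14.5808 -34.4712   0.2006 -41.0487 -53.9142]
shift [-0.0003 -0.002   0.1127]
turn [-0.0005 -0.0018  0.001 ]
```

```bash
python3 -m creep '[{"grip":1,"delta_pos":[0,0,0.04],"rotation":[0,0,0]},{"grip":1,"delta_pos":[0,0,0.08],"rotation":[0,0,0]},{"grip":1,"delta_pos":[0,0,0.08],"rotation":[0,0,0]}]'
python3 -m creep '[{"grip":1,"delta_pos":[0,0,0.02],"rotation":[0,0,0]},{"grip":1,"delta_pos":[0,0,0.02],"rotation":[0,0,0]}]'
python3 -m creep '[{"grip":1,"delta_pos":[0,0,0.02],"rotation":[0,0,0]},{"grip":1,"delta_pos":[0,0,0.02],"rotation":[0,0,0]}]'
```

```text
clock: 16.5
tool_pos: [0.4392, 0.2265, 0.0672]
orientation: [-180.0, -0.2, -93.5]
force: [-1.1, -0.3, -3.6]
opening: 0.019
gripper_force: 30.0
clock: 16.7
tool_pos: [0.4395, 0.2266, 0.0655]
orientation: [-179.9, -0.1, -93.5]
force: [0.4, 0.5, -3.6]
opening: 0.0193
gripper_force: 30.0
clock: 16.9
tool_pos: [0.4402, 0.2268, 0.0645]
orientation: [-179.9, -0.1, -93.5]
force: [0.2, -2.7, 6.6]
opening: 0.019
gripper_force: 30.0
```

```bash
python3 -m creep '[{"grip":1,"delta_pos":[0,0,0.01],"rotation":[0,0,0]},{"grip":1,"delta_pos":[0,0,0.01],"rotation":[0,0,0]},{"grip":1,"delta_pos":[0,0,0.01],"rotation":[0,0,0]}]'
python3 -m creep '[{"grip":0.7,"delta_pos":[0,0,0],"rotation":[0,0,0]},{"grip":0.6,"delta_pos":[0,0,0],"rotation":[0,0,0]},{"grip":0.5,"delta_pos":[0,0,0],"rotation":[0,0,0]},{"grip":0.5,"delta_pos":[0,0,0],"rotation":[0,0,0]}]'
python3 -m creep '[{"grip":0.5,"delta_pos":[0,0,-0.3],"rotation":[0,0,0]},{"grip":0.5,"delta_pos":[0,0,-0.6],"rotation":[0,0,0]},{"grip":0.5,"delta_pos":[0,0,-1],"rotation":[0,0,0]},{"grip":0.5,"delta_pos":[0,0,-1],"rotation":[0,0,0]}]'
python3 -m creep '[{"grip":0.5,"delta_pos":[0,0,-0.4],"rotation":[0,0,0]},{"grip":0.5,"delta_pos":[0,0,-0.8],"rotation":[0,0,0]},{"grip":0.5,"delta_pos":[0,0,-1],"rotation":[0,0,0]},{"grip":0.5,"delta_pos":[0,0,-1],"rotation":[0,0,0]}]'
python3 -c "
from go import *
F[1]=.201
need(fx(.2256,-.038,.26),[180,0,176.36])"
```

```text
clock: 17.2
tool_pos: [0.4402, 0.2268, 0.0644]
orientation: [-179.8, -0.1, -93.5]
force: [-3.1, -3.2, 18.2]
opening: 0.0196
gripper_force: 30.0
clock: 17.6
tool_pos: [0.4395, 0.2267, 0.0624]
orientation: [-179.9, -0.1, -93.5]
force: [0.2, 0.5, -0.7]
opening: 0.0422
gripper_force: 0.0
clock: 18.0
tool_pos: [0.4417, 0.2289, 0.1674]
orientation: [-179.6, 0.2, -93.5]
force: [0.9, 0.8, 0.7]
opening: 0.0438
gripper_force: 0.0
clock: 18.4
tool_pos: [0.4405, 0.2281, 0.2655]
orientation: [-179.7, 0.1, -93.5]
force: [-0.5, -0.9, 0.4]
opening: 0.0436
gripper_force: 0.0
t 18.4 pos [0.4405 0.2281 0.2655] rpy [-179.7032    0.101   -93.5233] F [-0.4776 -0.9009  0.4219] open 0.04358100543031285 gf 0.0 q [ 50.27     2.6098 -20.0755   0.1953 -67.0579 -53.8693]
shift [ 0.6571 -2.2461  0.0659]
turn [-0.0017  0.0035  1.0013]
```

```bash
python3 -m creep '[{"grip":0.3,"delta_pos":[0.05,-0.18,0],"rotation":[0,0,0.09]},{"grip":0.2,"delta_pos":[0.1,-0.36,0],"rotation":[0,0,0.18]},{"grip":0.2,"delta_pos":[0.15,-0.54,0],"rotation":[0,0,0.27]},{"grip":0.2,"delta_pos":[0.2,-0.72,0],"rotation":[0,0,0.36]},{"grip":0.2,"delta_pos":[0.25,-0.9,0],"rotation":[0,0,0.45]}]'|tail -1
python3 -m creep '[{"grip":0.2,"delta_pos":[0,0,0],"rotation":[0,0,0.09]},{"grip":0.2,"delta_pos":[0,0,0],"rotation":[0,0,0.18]},{"grip":0.2,"delta_pos":[0,0,0],"rotation":[0,0,0.27]},{"grip":0.2,"delta_pos":[0,0,0],"rotation":[0,0,0.36]},{"grip":0.2,"delta_pos":[0,0,0],"rotation":[0,0,0.45]}]'|tail -1
python3 -m creep '[{"grip":0.2,"delta_pos":[0,0,0],"rotation":[0,0,0.09]},{"grip":0.2,"delta_pos":[0,0,0],"rotation":[0,0,0.1]},{"grip":0.2,"delta_pos":[0,0,0],"rotation":[0,0,0.1]}]'|tail -1
python3 - <<'E'
from go import *
F[1]=.201
sd=ctrl.snapshot("side"); tp=ctrl.snapshot("top")
need(fx(.2256,-.038,.26),[180,0,176.36])
from h import *
out=np.zeros((600,800,3),np.uint8)
a=sd["color"][230:410,200:360,::-1]; b=tp["color"][215:315,195:295,::-1]
out[:540,:480]=cv2.resize(a,None,fx=3,fy=3,interpolation=cv2.INTER_CUBIC)
out[:320,480:800]=cv2.resize(b,None,fx=3.2,fy=3.2,interpolation=cv2.INTER_CUBIC)
cv2.imwrite("pics/laid.png",out)
E
```

```text
gripper_force: 0.0
gripper_force: 0.0
gripper_force: 0.0
t 19.8 pos [0.5274 0.1965 0.2622] rpy [-179.8423    0.0336  176.6333] F [ 0.4615 -0.8711 -0.1607] open 0.07028361142403694 gf 0.0 q [  40.4529    9.5268  -12.5641    0.1478  -67.9941 -133.8752]
shift [-1.3583 -0.3983  0.0236]
turn [-0.0018  0.0004  0.003 ]
```

View pics/laid.png

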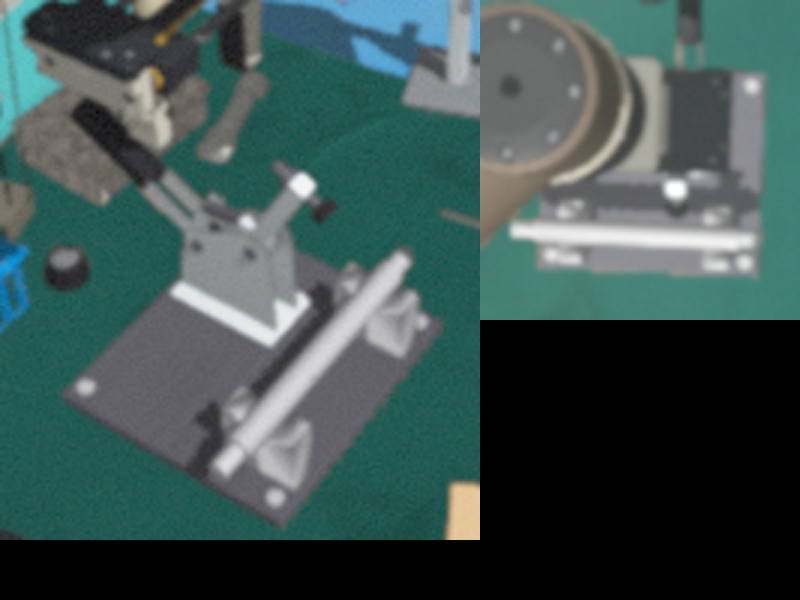

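The shaft lies in both Vs, with the clamp arm clear. In the top crop its ends are at about (512,230) and (760,241), which may be a few mm off centre. I'll measure that with brightness profiles.

Run:
```python
from go import *
from h import *
F[1]=.201
s={n:ctrl.snapshot(n) for n in("top","side")}; pickle.dump(s,open("s2.pkl","wb"))
for n in s:
    g=cv2.cvtColor(s[n]["color"],cv2.COLOR_RGB2GRAY).astype(np.float32)
    for sg in(1,-1):
        t=np.arange(.094,.126,.002)
        best=None
        v=np.zeros(len(t))
        for dx in(-.003,0,.003):
            u=np.float32(proj(n,[fx(dx,sg*a,.063) for a in t])); v+=cv2.remap(g,u[:,0].reshape(1,-1),u[:,1].reshape(1,-1),cv2.INTER_LINEAR)[0]/3
        print(n,sg,dict(zip(np.round(t*1000).astype(int),v.astype(int))))
    # V-blocks: profile along y beside the shaft at x=+-.022, top
    for x in(-.024,.024):
      for sg in(1,-1):
        t=np.arange(.044,.087,.003);u=np.float32(proj(n,[fx(x,sg*a,.063) for a in t])); v=cv2.remap(g,u[:,0].reshape(1,-1),u[:,1].reshape(1,-1),cv2.INTER_LINEAR)[0]
        print("V",n,x,sg,dict(zip(np.round(t*1000).astype(int),v.astype(int))))
```

```text
top 1 {np.int64(94): np.int64(227), np.int64(96): np.int64(225), np.int64(98): np.int64(224), np.int64(100): np.int64(223), np.int64(102): np.int64(223), np.int64(104): np.int64(223), np.int64(106): np.int64(223), np.int64(108): np.int64(222), np.int64(110): np.int64(220), np.int64(112): np.int64(212), np.int64(114): np.int64(196), np.int64(116): np.int64(167), np.int64(118): np.int64(138), np.int64(120): np.int64(117), np.int64(122): np.int64(109), np.int64(124): np.int64(108)}
top -1 {np.int64(94): np.int64(223), np.int64(96): np.int64(218), np.int64(98): np.int64(206), np.int64(100): np.int64(188), np.int64(102): np.int64(165), np.int64(104): np.int64(145), np.int64(106): np.int64(129), np.int64(108): np.int64(118), np.int64(110): np.int64(112), np.int64(112): np.int64(109), np.int64(114): np.int64(107), np.int64(116): np.int64(107), np.int64(118): np.int64(106), np.int64(120): np.int64(106), np.int64(122): np.int64(107), np.int64(124): np.int64(107)}
V top -0.024 1 {np.int64(44): np.int64(142), np.int64(47): np.int64(138), np.int64(50): np.int64(149), np.int64(53): np.int64(178),
[... 3721 characters left out ...]
int64(62): np.int64(132), np.int64(65): np.int64(124), np.int64(68): np.int64(126), np.int64(71): np.int64(132), np.int64(74): np.int64(132), np.int64(77): np.int64(119), np.int64(80): np.int64(95), np.int64(83): np.int64(71), np.int64(86): np.int64(55)}
V side 0.024 -1 {np.int64(44): np.int64(71), np.int64(47): np.int64(91), np.int64(50): np.int64(108), np.int64(53): np.int64(119), np.int64(56): np.int64(123), np.int64(59): np.int64(125), np.int64(62): np.int64(119), np.int64(65): np.int64(120), np.int64(68): np.int64(126), np.int64(71): np.int64(131), np.int64(74): np.int64(120), np.int64(77): np.int64(93), np.int64(80): np.int64(76), np.int64(83): np.int64(71), np.int64(86): np.int64(69)}
```

The shaft sits about 6.5 mm too far toward the fixture's +y. Its ends are at about +115 and -102 mm, consistent in both views. I'll regrip it and shift it by -6.5 mm.

```bash
python3 -m creep '[{"grip":0.3,"delta_pos":[0.17,0.07,0],"rotation":[0,0,-0.09]},{"grip":0.4,"delta_pos":[0.34,0.14,0],"rotation":[0,0,-0.18]},{"grip":0.5,"delta_pos":[0.51,0.21,0],"rotation":[0,0,-0.27]},{"grip":0.5,"delta_pos":[0.68,0.28,0],"rotation":[0,0,-0.36]},{"grip":0.5,"delta_pos":[0.85,0.35,0],"rotation":[0,0,-0.45]}]'|tail -1
python3 -m creep '[{"grip":0.5,"delta_pos":[0,0,0],"rotation":[0,0,-0.09]},{"grip":0.5,"delta_pos":[0,0,0],"rotation":[0,0,-0.18]},{"grip":0.5,"delta_pos":[0,0,0],"rotation":[0,0,-0.27]},{"grip":0.5,"delta_pos":[0,0,0],"rotation":[0,0,-0.36]},{"grip":0.5,"delta_pos":[0,0,0],"rotation":[0,0,-0.45]}]'|tail -1
python3 -m creep '[{"grip":0.5,"delta_pos":[0,0,0],"rotation":[0,0,-0.09]},{"grip":0.5,"delta_pos":[0,0,0],"rotation":[0,0,-0.1]},{"grip":0.5,"delta_pos":[0,0,0],"rotation":[0,0,-0.1]},{"grip":0.5,"delta_pos":[0,0,0],"rotation":[0,0,-0.1]}]'|tail -1
python3 -c "
from go import *
need([.4401,.2312,.0642],[180,0,-93.64])"
```

```text
gripper_force: 0.0
gripper_force: 0.0
gripper_force: 0.0
t 21.3 pos [0.4448 0.2367 0.2625] rpy [-179.9328   -0.1302  -93.7046] F [ 0.2173 -0.0198  1.2567] open 0.0439220104401067 gf 0.0 q [ 50.4955   3.7197 -19.2631   0.1418 -67.0835 -54.2554]
shift [0.0536 0.0457 1.9832]
turn [-0.0007 -0.0014 -0.0007]
```

```bash
python3 -m creep '[{"grip":0.4,"delta_pos":[0.05,0.046,0.3],"rotation":[0,0,0]},{"grip":0.4,"delta_pos":[0.05,0.046,0.6],"rotation":[0,0,0]},{"grip":0.4,"delta_pos":[0.05,0.046,0.99],"rotation":[0,0,0]},{"grip":0.4,"delta_pos":[0.05,0.046,0.99],"rotation":[0,0,0]}]'
python3 -m creep '[{"grip":0.4,"delta_pos":[0,0,0.3],"rotation":[0,0,0]},{"grip":0.4,"delta_pos":[0,0,0.6],"rotation":[0,0,0]},{"grip":0.4,"delta_pos":[0,0,0.9],"rotation":[0,0,0]},{"grip":0.4,"delta_pos":[0,0,0.99],"rotation":[0,0,0]},{"grip":0.5,"delta_pos":[0,0,0.99],"rotation":[0,0,0]}]'
python3 -m creep '[{"grip":0.6,"delta_pos":[0,0,0],"rotation":[0,0,0]},{"grip":0.7,"delta_pos":[0,0,0],"rotation":[0,0,0]},{"grip":0.8,"delta_pos":[0,0,0],"rotation":[0,0,0]},{"grip":0.9,"delta_pos":[0,0,0],"rotation":[0,0,0]},{"grip":1,"delta_pos":[0,0,0],"rotation":[0,0,0]}]'
```

```text
clock: 21.7
tool_pos: [0.4376, 0.2296, 0.1594]
orientation: [179.7, -0.5, -93.7]
force: [-1.3, 0.7, -0.2]
opening: 0.0526
gripper_force: 0.0
clock: 22.2
tool_pos: [0.4403, 0.2316, 0.0647]
orientation: [-180.0, -0.2, -93.6]
force: [-0.7, 0.1, 0.9]
opening: 0.0488
gripper_force: 0.0
clock: 22.7
tool_pos: [0.4406, 0.232, 0.0654]
orientation: [-179.9, -0.1, -93.5]
force: [-2.0, -0.4, 6.5]
opening: 0.0189
gripper_force: 30.0
```

```bash
python3 -m creep '[{"grip":1,"delta_pos":[0,0,-0.02],"rotation":[0,0,0]},{"grip":1,"delta_pos":[0,0,-0.04],"rotation":[0,0,0]},{"grip":1,"delta_pos":[0,0,-0.04],"rotation":[0,0,0]},{"grip":1,"delta_pos":[0.035,0,-0.04],"rotation":[0,0,0]},{"grip":1,"delta_pos":[0.065,0,-0.04],"rotation":[0,0,0]}]'
python3 -m creep '[{"grip":1,"delta_pos":[0,0,0],"rotation":[0,0,0]},{"grip":1,"delta_pos":[0,0,0.02],"rotation":[0,0,0]},{"grip":1,"delta_pos":[0,0,0.03],"rotation":[0,0,0]},{"grip":1,"delta_pos":[0,0,0.045],"rotation":[0,0,0]},{"grip":1,"delta_pos":[0,0,0.045],"rotation":[0,0,0]}]'
python3 -m creep '[{"grip":0.8,"delta_pos":[0,0,0],"rotation":[0,0,0]},{"grip":0.7,"delta_pos":[0,0,0],"rotation":[0,0,0]},{"grip":0.6,"delta_pos":[0,0,0],"rotation":[0,0,0]},{"grip":0.5,"delta_pos":[0,0,0],"rotation":[0,0,0]},{"grip":0.5,"delta_pos":[0,0,0],"rotation":[0,0,0]}]'
python3 -m creep '[{"grip":0.5,"delta_pos":[0,0,-0.3],"rotation":[0,0,0]},{"grip":0.5,"delta_pos":[0,0,-0.6],"rotation":[0,0,0]},{"grip":0.5,"delta_pos":[0,0,-1],"rotation":[0,0,0]},{"grip":0.5,"delta_pos":[0,0,-1],"rotation":[0,0,0]}]'|tail -1
python3 -m creep '[{"grip":0.5,"delta_pos":[0,0,-0.4],"rotation":[0,0,0]},{"grip":0.5,"delta_pos":[0,0,-0.8],"rotation":[0,0,0]},{"grip":0.5,"delta_pos":[0,0,-1],"rotation":[0,0,0]},{"grip":0.5,"delta_pos":[0,0,-1],"rotation":[0,0,0]}]'|tail -1
python3 -m creep '[{"grip":0.3,"delta_pos":[0.05,-0.18,0],"rotation":[0,0,0.09]},{"grip":0.2,"delta_pos":[0.1,-0.36,0],"rotation":[0,0,0.18]},{"grip":0.2,"delta_pos":[0.15,-0.54,0],"rotation":[0,0,0.27]},{"grip":0.2,"delta_pos":[0.2,-0.72,0],"rotation":[0,0,0.36]},{"grip":0.2,"delta_pos":[0.25,-0.9,0],"rotation":[0,0,0.45]}]'|tail -1
python3 -m creep '[{"grip":0.2,"delta_pos":[0,0,0],"rotation":[0,0,0.09]},{"grip":0.2,"delta_pos":[0,0,0],"rotation":[0,0,0.18]},{"grip":0.2,"delta_pos":[0,0,0],"rotation":[0,0,0.27]},{"grip":0.2,"delta_pos":[0,0,0],"rotation":[0,0,0.36]},{"grip":0.2,"delta_pos":[0,0,0],"rotation":[0,0,0.45]}]'|tail -1
python3 -m creep '[{"grip":0.2,"delta_pos":[0,0,0],"rotation":[0,0,0.09]},{"grip":0.2,"delta_pos":[0,0,0],"rotation":[0,0,0.1]},{"grip":0.2,"delta_pos":[0,0,0],"rotation":[0,0,0.1]},{"grip":0.2,"delta_pos":[0,0,0],"rotation":[0,0,0.1]}]'|tail -1
cat > prof.py <<'E'
from go import *
from h import *
F[1]=.201
s={n:ctrl.snapshot(n) for n in("top","side")}
for n in s:
    g=cv2.cvtColor(s[n]["color"],cv2.COLOR_RGB2GRAY).astype(np.float32)
    for sg in(1,-1):
        t=np.arange(.094,.126,.001); v=np.zeros(len(t))
        for dx in(-.003,0,.003):
            u=np.float32(proj(n,[fx(dx,sg*a,.063) for a in t])); v+=cv2.remap(g,u[:,0].reshape(1,-1),u[:,1].reshape(1,-1),cv2.INTER_LINEAR)[0]/3
        print(n,sg,t[np.argmin(np.gradient(v))],int(v[0]),int(v[-1]))
E
python3 prof.py
python3 -c "
from go import *
F[1]=.201
need(fx(.2256,-.038,.26),[180,0,176.36])"
```

```text
clock: 23.2
tool_pos: [0.4394, 0.2246, 0.0682]
orientation: [-180.0, -0.2, -93.6]
force: [-0.5, -0.2, -4.0]
opening: 0.019
gripper_force: 30.0
clock: 23.7
tool_pos: [0.4401, 0.2252, 0.0653]
orientation: [-179.9, -0.1, -93.5]
force: [-3.9, -3.5, 13.6]
opening: 0.0193
gripper_force: 30.0
clock: 24.2
tool_pos: [0.4398, 0.2252, 0.0639]
orientation: [-179.9, -0.1, -93.5]
force: [-0.6, -0.0, -0.8]
opening: 0.0424
gripper_force: 0.0
gripper_force: 0.0
gripper_force: 0.0
gripper_force: 0.0
gripper_force: 0.0
gripper_force: 0.0
top 1 0.10900000000000001 221 113
top -1 0.101 213 106
side 1 0.10700000000000001 207 73
side -1 0.10300000000000001 202 74
t 26.5 pos [0.5278 0.195  0.264 ] rpy [-179.8588    0.0547  176.5668] F [-0.4569  0.4358 -0.0882] open 0.07004122530168633 gf 0.0 q [  40.3069    9.4323  -12.4433    0.1507  -68.1825 -133.7962]
shift [-1.3539 -0.3823  0.0418]
turn [-0.0016  0.0006  0.0023]
```

```bash
cat > prof2.py <<'E'
from go import *
from h import *
import os
F[1]=.201
if not os.path.exists("s3.pkl"): pickle.dump({n:ctrl.snapshot(n) for n in("top","side")},open("s3.pkl","wb"))
S2=pickle.load(open("s2.pkl","rb"));S3=pickle.load(open("s3.pkl","rb"))
t=np.arange(-.126,-.084,.003);xs=np.arange(-.014,.0141,.004)
for n in("top","side"):
  for lab,s in(("before",S2),("after",S3)):
    g=cv2.cvtColor(s[n]["color"],cv2.COLOR_RGB2GRAY).astype(np.float32)
    for sg in(-1,1):
        u=np.float32(proj(n,[fx(x,-sg*a,.061) for x in xs for a in t])).reshape(len(xs),len(t),2)
        print(n,lab,sg,"|y| from 126 down to 87");print(cv2.remap(g,u[...,0],u[...,1],cv2.INTER_LINEAR).astype(int))
E
sed -i 's/fx(x,-sg\*a,.061)/fx(x,-sg*a,.061)/' prof2.py; python3 prof2.py
```

```text
top before -1 |y| from 126 down to 87
[[108 108 108 108 107 108 108 115 131 153 174 188 186 167]
 [108 107 107 108 107 107 108 116 129 141 148 152 155 159]
 [107 106 107 107 107 108 110 121 139 163 180 186 189 200]
 [108 107 106 106 107 109 116 132 162 198 219 226 225 226]
 [107 107 106 107 107 110 119 137 167 199 219 224 223 220]
 [106 106 106 107 107 110 117 130 147 167 181 185 184 183]
 [106 105 105 106 107 108 114 123 134 142 146 147 144 140]
 [106 106 105 106 106 108 113 123 134 139 141 141 135 123]]
top before 1 |y| from 126 down to 87
[[109 109 109 109 109 109 109 110 111 111 113 125 139 153]
 [108 109 109 110 113 116 116 116 117 119 124 139 152 160]
 [108 108 112 127 150 163 163 164 164 168 179 191 199 202]
 [107 108 118 157 197 216 220 222 224 226 229 230 230 230]
 [106 109 119 162 206 223 227 227 226 226 228 229 228 228]
 [107 109 116 145 179 193 194 193 190 190 196 202 204 204]
 [110 109 112 127 141 146 144 145 144 146 154 162 165 165]
 [112 110 110 116 120 118 116 115 115 117 121 130 137 140]]
top after -1 |y| from 126 down to 87
[[107 108 107 107 106 108 108 114 131 153 
[... 2283 characters left out ...]
204 204 203]
 [ 75  73  76  83  90  95 105 129 157 166 173 176 177 175]
 [ 70  73  72  75  74  78  80  87  96 108 123 124 124 125]
 [ 71  75  73  72  69  69  73  73  73  75  80  81  81  81]]
side after 1 |y| from 126 down to 87
[[ 70  80  96  94  96  95  96  96 100 115 132 161 182 185]
 [ 70  79  92  96  95  94  96  96 102 118 124 131 148 165]
 [ 69  81  95  94  95 104 131 154 161 165 171 167 163 158]
 [ 66  80  92  94  96 108 137 191 212 214 213 214 210 195]
 [ 68  79  88  91  89 103 122 177 210 211 210 209 208 196]
 [ 66  61  64  65  60  66 103 141 167 169 167 162 163 155]
 [ 62  57  54  56  53  55  62  77  82  85  91 100 108 113]
 [ 65  54  55  54  54  56  55  55  54  53  57  69  85  99]]
```

Run:
```python
from go import *
from h import *
F[1]=.201
S3=pickle.load(open("s3.pkl","rb"))
def edge(g,n,xs,y,z,w=.012):
    t=np.arange(y-w,y+w,.0005);r=[]
    u=np.float32(proj(n,[fx(x,a,z) for x in xs for a in t])).reshape(len(xs),len(t),2)
    v=cv2.GaussianBlur(cv2.remap(g,u[...,0],u[...,1],cv2.INTER_LINEAR),(0,0),2)
    m=np.abs(np.gradient(v.mean(0))); return round(1000*t[m.argmax()],1),round(float(m.max()),1)
for n in("top","side"):
    s=d[n]["color"]
    for lab,g in (("gray",cv2.cvtColor(s,cv2.COLOR_RGB2GRAY).astype(np.float32)),("red",s[...,0].astype(np.float32))):
        print(n,lab,"plate +",edge(g,n,np.linspace(.04,.12,20),.1,.016),"-",edge(g,n,np.linspace(.0,.1,20),-.1,.016),
          "V+out",edge(g,n,np.linspace(.018,.026,6),.075,.063),"V+in",edge(g,n,np.linspace(.018,.026,6),.055,.063,.008),"V-out",edge(g,n,np.linspace(.018,.026,6),-.075,.063),"V-in",edge(g,n,np.linspace(.018,.026,6),-.055,.063,.008))
        print("  front V+out",edge(g,n,np.linspace(-.026,-.018,6),.075,.063),"V+in",edge(g,n,np.linspace(-.026,-.018,6),.055,.063,.008),"V-out",edge(g,n,np.linspace(-.026,-.018,6),-.075,.063),"V-in",edge(g,n,np.linspace(-.026,-.018,6),-.055,.063,.008))
    g=cv2.cvtColor(S3[n]["color"],cv2.COLOR_RGB2GRAY).astype(np.float32)
    print("shaft ends",edge(g,n,np.linspace(-.002,.004,5),.108,.061),edge(g,n,np.linspace(-.002,.004,5),-.117,.061,.010))
```

```text
top gray plate + (np.float64(98.5), 2.1) - (np.float64(-102.0), 1.9) V+out (np.float64(75.0), 3.1) V+in (np.float64(52.5), 2.8) V-out (np.float64(-78.0), 2.8) V-in (np.float64(-55.0), 2.6)
  front V+out (np.float64(84.5), 3.8) V+in (np.float64(52.0), 4.8) V-out (np.float64(-78.0), 4.2) V-in (np.float64(-56.0), 3.5)
top red plate + (np.float64(99.0), 4.7) - (np.float64(-102.5), 4.4) V+out (np.float64(75.0), 3.2) V+in (np.float64(52.5), 2.9) V-out (np.float64(-78.0), 2.9) V-in (np.float64(-55.0), 2.6)
  front V+out (np.float64(84.0), 3.7) V+in (np.float64(52.0), 4.9) V-out (np.float64(-78.0), 4.2) V-in (np.float64(-56.0), 3.5)
shaft ends (np.float64(109.5), 6.8) (np.float64(-114.0), 2.0)
side gray plate + (np.float64(100.0), 2.3) - (np.float64(-109.5), 4.8) V+out (np.float64(76.5), 3.4) V+in (np.float64(55.0), 1.9) V-out (np.float64(-83.5), 1.7) V-in (np.float64(-60.0), 3.9)
  front V+out (np.float64(84.0), 2.1) V+in (np.float64(54.5), 4.5) V-out (np.float64(-76.5), 5.3) V-in (np.float64(-51.5), 1.2)
side red plate + (np.float64(101.5), 3.5) - (np.float64(-109.5), 5.7) V+out (np.float64(76.0), 3.4) V+in (np.float64(55.0), 1.9) V-out (np.float64(-84.0), 4.2) V-in (np.float64(-60.0), 3.8)
  front V+out (np.float64(84.0), 1.9) V+in (np.float64(55.0), 4.6) V-out (np.float64(-77.0), 7.6) V-in (np.float64(-51.0), 1.1)
shaft ends (np.float64(106.0), 8.9) (np.float64(-117.0), 2.1)
```

With the end shadow and rim parallax accounted for, the shaft is centred between the Vs to about 2 mm. Next is the handle.

```bash
python3 -c "
from go import *
need([.661,.1488,.113],[180,0,176.36])"
```

```text
t 26.6 pos [0.5278 0.195  0.2641] rpy [-179.8675    0.0669  176.5194] F [ 0.2386 -0.8232 -0.4073] open 0.06998019925310325 gf 0.0 q [  40.3057    9.4194  -12.4362    0.1529  -68.1878 -133.8432]
shift [-1.3559 -0.3771  1.5139]
turn [-0.0015  0.0007  0.0018]
```

```bash
python3 -m creep '[{"grip":0.2,"delta_pos":[-0.4,-0.1,0],"rotation":[0,0,0]},{"grip":0.2,"delta_pos":[-0.8,-0.3,0],"rotation":[0,0,0]},{"grip":0.2,"delta_pos":[-1,-0.38,0],"rotation":[0,0,0]},{"grip":0.2,"delta_pos":[-1,-0.38,0],"rotation":[0,0,0]}]'|tail -1
python3 -m creep '[{"grip":0.3,"delta_pos":[-0.36,0,0.2],"rotation":[0,0,0]},{"grip":0.3,"delta_pos":[-0.36,0,0.5],"rotation":[0,0,0]},{"grip":0.3,"delta_pos":[-0.36,0,0.75],"rotation":[0,0,0]},{"grip":0.3,"delta_pos":[-0.36,0,0.75],"rotation":[0,0,0]}]'
python3 -m creep '[{"grip":0.3,"delta_pos":[0,0,0.3],"rotation":[0,0,0]},{"grip":0.3,"delta_pos":[0,0,0.6],"rotation":[0,0,0]},{"grip":0.3,"delta_pos":[0,0,0.76],"rotation":[0,0,0]},{"grip":0.4,"delta_pos":[0,0,0.76],"rotation":[0,0,0]}]'
python3 -m creep '[{"grip":0.6,"delta_pos":[0,0,0],"rotation":[0,0,0]},{"grip":0.7,"delta_pos":[0,0,0],"rotation":[0,0,0]},{"grip":0.8,"delta_pos":[0,0,0],"rotation":[0,0,0]},{"grip":0.9,"delta_pos":[0,0,0],"rotation":[0,0,0]},{"grip":1,"delta_pos":[0,0,0],"rotation":[0,0,0]}]'
cat > ang.py <<'E'
from go import *
o=ctrl.get_obs();d=o['tool_pos'][:2]-F;c,s=np.cos(Fy),np.sin(Fy)
x=c*d[0]+s*d[1];z=o['tool_pos'][2]-.003;print("x",x,"y",-s*d[0]+c*d[1],"ang",np.arctan2(x-.123,z-.07),"r",np.hypot(x-.123,z-.07),"F",o["force"])
E
python3 ang.py
```

```text
gripper_force: 0.0
clock: 27.4
tool_pos: [0.6588, 0.148, 0.1853]
orientation: [-179.7, -0.3, 176.5]
force: [0.5, 0.4, 0.5]
opening: 0.0614
gripper_force: 0.0
clock: 27.8
tool_pos: [0.6602, 0.1483, 0.1125]
orientation: [-179.8, -0.1, 176.5]
force: [-0.2, -0.3, -0.2]
opening: 0.0576
gripper_force: 0.0
clock: 28.3
tool_pos: [0.6616, 0.1484, 0.1142]
orientation: [-179.9, 0.1, 176.5]
force: [0.3, -0.2, 2.6]
opening: 0.0218
gripper_force: 30.0
x 0.22655230032121987 y -0.03736302920418273 ang 1.1923335299005038 r 0.11143838012879483 F [ 0.2638 -0.1777  2.5803]
```

```bash
python3 -m creep '[{"grip":1,"delta_pos":[0.09,0,-0.18],"rotation":[0,0,0]},{"grip":1,"delta_pos":[0.19,0,-0.305],"rotation":[0,0,0]},{"grip":1,"delta_pos":[0.3,0,-0.415],"rotation":[0,0,0]},{"grip":1,"delta_pos":[0.43,0,-0.51],"rotation":[0,0,0]},{"grip":1,"delta_pos":[0.57,0,-0.58],"rotation":[0,0,0]}]'
python3 ang.py
python3 -m creep '[{"grip":1,"delta_pos":[0.08,0,-0.03],"rotation":[0,0,0]},{"grip":1,"delta_pos":[0.16,0,-0.055],"rotation":[0,0,0]},{"grip":1,"delta_pos":[0.245,0,-0.07],"rotation":[0,0,0]},{"grip":1,"delta_pos":[0.33,0,-0.08],"rotation":[0,0,0]},{"grip":1,"delta_pos":[0.41,0,-0.085],"rotation":[0,0,0]}]'
python3 -m creep '[{"grip":1,"delta_pos":[0,0,0],"rotation":[0,0,0]},{"grip":1,"delta_pos":[0,0,0],"rotation":[0,0,0]}]'|tail -1
python3 ang.py
```

```text
clock: 28.8
tool_pos: [0.6023, 0.1523, 0.1702]
orientation: [-179.9, -0.1, 176.4]
force: [0.0, 5.8, -19.4]
opening: 0.0217
gripper_force: 30.0
x 0.16706611406594268 y -0.037297260107489266 ang 0.4256383710930331 r 0.10672286485795665 F [  0.0336   5.8294 -19.4003]
clock: 29.3
tool_pos: [0.565, 0.1548, 0.1812]
orientation: [-179.9, 0.3, 176.5]
force: [7.0, 1.7, -13.4]
opening: 0.0221
gripper_force: 30.0
gripper_force: 30.0
x 0.12888574997159388 y -0.037144749922680395 ang 0.0542906256211996 r 0.10846517692536282 F [-0.4536  4.7288 -5.2934]
```

```bash
for i in 1; do
python3 -m creep '[{"grip":1,"delta_pos":[0.03,0,0.01],"rotation":[0,0,0]},{"grip":1,"delta_pos":[0.03,0,0.01],"rotation":[0,0,0]},{"grip":1,"delta_pos":[0.03,0,0.01],"rotation":[0,0,0]}]'|tail -1; python3 ang.py
python3 -m creep '[{"grip":1,"delta_pos":[0.03,0,0.01],"rotation":[0,0,0]},{"grip":1,"delta_pos":[0.03,0,0.01],"rotation":[0,0,0]},{"grip":1,"delta_pos":[0.03,0,0.01],"rotation":[0,0,0]}]'|tail -1; python3 ang.py
done
```

```text
gripper_force: 30.0
x 0.1275177817538532 y -0.037056601709207625 ang 0.04171071287820534 r 0.10834367724035604 F [5.0309 0.2428 5.9773]
gripper_force: 30.0
x 0.12506413694948898 y -0.037053293508097045 ang 0.0190851475287151 r 0.10816066575145104 F [ 4.1066 -0.3316 10.876 ]
```

```bash
python3 -m creep '[{"grip":1,"delta_pos":[0.03,0,0],"rotation":[0,0,0]},{"grip":1,"delta_pos":[0.03,0,0],"rotation":[0,0,0]},{"grip":1,"delta_pos":[0.03,0,0],"rotation":[0,0,0]}]'|tail -1; python3 ang.py
python3 -m creep '[{"grip":1,"delta_pos":[0.03,0,0],"rotation":[0,0,0]},{"grip":1,"delta_pos":[0.03,0,0],"rotation":[0,0,0]},{"grip":1,"delta_pos":[0.03,0,0],"rotation":[0,0,0]}]'|tail -1; python3 ang.py
```

```text
gripper_force: 30.0
x 0.12309226047323542 y -0.03701569090349543 ang 0.0008534199072309309 r 0.10810678735401479 F [10.6512 -1.7096  5.8811]
gripper_force: 30.0
x 0.12278508880794249 y -0.03694277601889658 ang -0.0019871951371459367 r 0.10814807740100907 F [25.8866 -6.2655 -1.736 ]
```

At the stop: it stalls at 0 rad with 26 N. I'll release, retreat and check.

```bash
python3 -m creep '[{"grip":0.8,"delta_pos":[0,0,0],"rotation":[0,0,0]},{"grip":0.7,"delta_pos":[-0.02,0,0],"rotation":[0,0,0]},{"grip":0.6,"delta_pos":[-0.02,0,0],"rotation":[0,0,0]},{"grip":0.3,"delta_pos":[-0.02,0,0],"rotation":[0,0,0]},{"grip":0.3,"delta_pos":[-0.02,0,0],"rotation":[0,0,0]}]'
python3 -m creep '[{"grip":0.3,"delta_pos":[0,0,-0.2],"rotation":[0,0,0]},{"grip":0.3,"delta_pos":[0,0,-0.5],"rotation":[0,0,0]},{"grip":0.3,"delta_pos":[0,0,-0.8],"rotation":[0,0,0]},{"grip":0.3,"delta_pos":[0,0,-1],"rotation":[0,0,0]},{"grip":0.3,"delta_pos":[0,0,-1],"rotation":[0,0,0]}]'
python3 -m creep '[{"grip":0.3,"delta_pos":[-0.4,-0.3,-0.2],"rotation":[0,0,0]},{"grip":0.3,"delta_pos":[-0.5,-0.7,-0.5],"rotation":[0,0,0]},{"grip":0.3,"delta_pos":[-0.5,-1,-0.5],"rotation":[0,0,0]},{"grip":0.3,"delta_pos":[-0.5,-1,-0.5],"rotation":[0,0,0]}]'|tail -1
python3 -m creep '[{"grip":0.3,"delta_pos":[0,-0.5,0],"rotation":[0,0,0]},{"grip":0.3,"delta_pos":[0,-1,0],"rotation":[0,0,0]},{"grip":0.3,"delta_pos":[0,-1,0],"rotation":[0,0,0]},{"grip":0.3,"delta_pos":[0,-1,0],"rotation":[0,0,0]}]'|tail -1
python3 - <<'E'
from go import *
from h import *
F[1]=.201
s={n:ctrl.snapshot(n) for n in("top","side")}; pickle.dump(s,open("s4.pkl","wb"))
for n in s:
    cv2.imwrite(f"pics/{n}4.png",s[n]["color"][:,:,::-1])
    a=cv2.cvtColor(d[n]["color"],cv2.COLOR_RGB2GRAY).astype(int);b=cv2.cvtColor(s[n]["color"],cv2.COLOR_RGB2GRAY).astype(int)
    # handle & arm: brightness near expected pts: start vs now (handle tip area, arm pad)
    for nm,P in(("grip100",[.123,-.038,.17]),("grip125",[.123,-.038,.195]),("armmid",[.04,-.038,.095]),("open-grip",[.216,-.038,.106])):
        u=np.round(proj(n,[fx(*P)])[0]).astype(int); print(n,nm,u,a[u[1],u[0]-6:u[0]+7:2],b[u[1],u[0]-6:u[0]+7:2])
E
python3 prof2.py >/dev/null; python3 prof.py; python3 ang.py
```

```text
clock: 31.2
tool_pos: [0.5528, 0.1549, 0.1775]
orientation: [-179.8, -0.0, 176.5]
force: [0.9, 0.4, 0.3]
opening: 0.0448
gripper_force: 0.0
clock: 31.7
tool_pos: [0.5543, 0.1559, 0.2812]
orientation: [-180.0, 0.3, 176.5]
force: [1.0, -0.5, 0.3]
opening: 0.0615
gripper_force: 0.0
gripper_force: 0.0
gripper_force: 0.0
top grip100 [256 243] [147 137 112  82  76  69 103] [119 119 118 115 113 111 106]
top grip125 [255 242] [147 136 103  86  83  76  82] [120 120 119 116 115 113 110]
top armmid [258 275] [150 160 233 255 236 132  98] [118 116 115 115 112 108 101]
top open-grip [260 211] [103 120 121 122 121 121 120] [120 121 127 178 203 200 159]
side grip100 [266 273] [ 64  25  36  38  38  79 174] [69 29 27 27 37 34 65]
side grip125 [266 263] [38 40 45 36 44 68 73] [63 35 37 46 43 40 59]
side armmid [301 315] [141 167 203 221 225 225 226] [127 144 167 196 208 216 214]
side open-grip [234 279] [180 181 193 201 204 190 194] [174 173 182 191 193 180 185]
top 1 0.10900000000000001 220 106
top -1 0.101 178 105
side 1 0.10700000000000001 187 66
side -1 0.099 179 66
x 0.1682797730540865 y -0.23593248730469268 ang 0.17577500418136183 r 0.258932056749077 F [-0.5728  0.8662 -0.5211]
```

The side image confirms the handle is upright at its stop, the arm is down, the shaft is unmoved and the robot is clear. I'm handing in.

```bash
python3 -c "
from plant import ctrl
print(ctrl.close_job())"
```

```text
the job is handed in; nothing more can be done
None
```

The job is handed in: the shaft lies in both V-blocks, centred to about 2 mm by my camera measurements, with the clamp handle swung forward to its stop and the gripper clear. It took about 32 s. I moved the shaft 6.5 mm once to even the overhang. My last look was by image brightness checks only, as the picture limit was used up, and I did not re-check the bystander items.

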